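# Test the bench's safety cut-out

### The arm

A 6-joint arm with a two-finger parallel gripper is mounted at the origin on the work surface. World frame = base frame: x ahead of the robot, y to its left, z up, the work surface at z = 0. Lengths are in m, angles in rad, forces in N, time in s.
With the tool pointing down it reaches from about 0.3 to 0.825 m from the base axis. Payload 5.4 kg.
Tool frame: the origin (TCP) lies on the front face of the gripper's body, between the roots of the fingers; the fingertips stand 88 mm ahead of it and the grasp point (between the pads) lies 69 mm ahead of it; y points along the fingers, z is the direction in which the jaws open and shut, and the axes are right-handed (so a half turn about y gives the same grasp; the last joint's range is limited). The gripper opens to 92 mm and grips with 3 to 60 N. Pads are 20 mm wide; open, the fingers measure 128 mm over their backs; the gripper's body (75 mm by 189 mm) begins 69 mm behind the grasp point.
Start: joints at [1.105, 0.158, 1.597, -0, 1.386, -0.21], TCP at [0.145, 0.556, 0.303] pointing down, gripper open.
Joint ranges: [-2.91, 2.91], [-0.94, 2.29], [0.18, 2.7], [-1.29, 4.43], [0.17, 2.64], [-3, 3]. Speed limits (rad/s): [2.57, 2.57, 3.14, 3.14, 3.14, 3.14].

### API

Orientations are given as [roll, pitch, yaw] about the fixed x, y, z axes, in that order (R = Rz(yaw) Ry(pitch) Rx(roll)).
In Python, from bench import status, cams, order gives the robot as it stands.
- The arm moves only by the tool send_rows, never from a script. Its argument "rows" is a list of rows, each an object of numbers: "grip": the closure, from 0 (fully open) to 1 (shut); "x", "y", "z": the shift along the tool's x, y, z in cm; "rx", "ry", "rz": the turn, a rotation vector about the tool's x, y, z in degrees. In form: [{"grip": .., "x": .., "y": .., "z": .., "rx": .., "ry": .., "rz": ..}, ...]. A call has 1 to 8 rows; each row is the pose to reach, as a shift and turn from the pose commanded when the call began, along the tool's axes at that moment; what a row does not reach only later rows make up. A row lasts 1/10 s, in which the tool goes at most 50 mm and 8.59 degrees, less where a joint would pass 70% of its speed; a pose out of reach is approached as far as the arm can. A call with a gripper value outside its range is refused whole. The fingers move at their own pace and stop on an object; the grip force is fixed at half the most. Time passes only in rows, so rows that repeat a pose let the fingers close. It gives the time, the measured TCP pose, the force and the opening at its end, in the units of the state.
- status.get_state(): the state, without advancing time (a new reading comes with each control period).
- cams.read_camera(name): name is "side" or "top"; returns a dict with "img" (480x640x3 uint8, blue, green, red), "fx", "fy", "cx", "cy" (pixels), "k1" (the pictures are not rectified: a ray, as slopes to the right and down, at radius r is drawn at 1 + k1 r^2 times it, then the intrinsics apply), "R" (3x3) and "t" (3): a world point X has camera coordinates R X + t. Camera axes: x right, y down, z forward; pixel columns grow to the right and rows downward; lengths in m; the calibration is good to about 2 mm. A picture is of the moment at which its call begins. There is no depth.
- order.close_job(): hands the job in, once; it reports no verdict.
The state is a dict: "clock": time; "qpos": joint angles; "qvel": joint speeds; "tau": joint torques, N m; "ee_pos": TCP position; "eef_rot": TCP orientation; "wrist_force": force on the tool from outside, world axes, zero at the start; "torque": the same for the moment, N m; "width": finger opening in m.
Only numpy, scipy, OpenCV 4.12 (cv2) and the standard library are available. Lean on these libraries where they do the work, as an engineer would, in place of code of your own. Each camera call takes 0.05 s, during which the arm holds its last target.

### The job

Test the safety cut-out on the lab bench. Its blue splash shield stands where the lever falls, so first take the shield out and lean it on the rack, centred, with its foot against the front lip and its upper part against the rest bar. Then press the yellow test button so that the red-barred lever drops all the way, let go of the button, and lift the lever back until it stays up by itself; leave the shield leaning on the rack and do not knock over or push aside the pots, the jar or the glass dish.

Things in the scene. Friction and masses are not known exactly. Their poses are not given: they have to be found in the camera images.
- unit: safety cut-out, light grey box fixed to the bench: 130 (its x) x 240 (its y) x 65 mm high; origin under its centre, z up. Yellow button on top at y +80, lever hinge at y -50. At its -y end an aluminium channel holds the shield: floor 5 mm above the bench, slot 13 mm wide (y -120 to -133) between the box's end face and a 40 mm high outer wall, open at the top.
- shield: blue opaque rigid plastic splash shield, 110 (its x) x 10 (its y, thickness) x 150 mm (its z), about 190 g; origin at the centre of its lower edge. It starts upright and loose in the channel, its x along the unit's x, within 15 mm of the channel's middle. To be lifted straight up by its upper edge.
- shield_top (a point): centre of the shield's upper edge, 150 mm above its origin along its z
- rack: leaning rack fixed to the bench: white base 190 (its x) x 120 (its y) mm, upper face 12 mm above the bench; origin on the bench surface, z up. With its foot against the lip and its back on the rest bar the shield leans 20 degrees, top towards the rack's +y, its origin then at x 0, y -35, z 14 mm of the rack.
- rack_lip (a point): middle of the inner (+y) face of the rack's front lip, at its top edge: the rack's y -40, 24 mm above the bench. The lip is an aluminium strip 170 mm long along the rack's x, standing 12 mm above the base.
- rest_bar (a point): middle of the axis of the rack's rest bar: the rack's y +7, 97 mm above the bench. Horizontal steel bar along the rack's x, 12 mm thick, on two posts at the rack's x -80 and +80.
- button_top (a point): centre of the top of the yellow round test button, 38 mm across; at rest 87 mm above the bench, at the unit's x 0, y +80. Pressed straight down.
- button (a joint): travel of the test button in m: 0 at rest, 0.010 fully down; springs back. About 2.5 N to start, 6 to 7 N fully down. Beyond about 0.005 it kicks the lever over and the lever falls.
- lever_bar (a point): centre of the lever's red crossbar: 18 mm thick, 90 mm long along the unit's x, held at its ends by steel arms rising from slots in the box, so its middle 70 mm is free all round. Swings on a 100 mm radius about a hinge along x at the unit's y -50, 55 mm above the bench. Up: y -28, 153 mm high. Dropped: y -142, 93 mm high, beyond the box's end.
- lever (a joint): lever angle in rad: 0 up (leaning 0.22 rad past upright towards the button, held there by its own weight), 1.4 dropped towards the unit's -y. Past 0.22 it falls by itself, below 0.22 it falls back to 0. With the shield still in its channel it is stopped at about 0.9. Lever about 160 g, lightly damped.
- pot_stack: bystander: stack of white specimen pots, 65 mm across, 92 mm tall, behind the unit; origin under its centre
- stain_jar: bystander: amber jar with black cap, 54 mm across, 85 mm tall, beyond the rack; origin under its centre
- dish: bystander: covered glass dish, 76 mm across, 22 mm tall, on the robot's side of the unit; origin under its centre
There are look-alikes about, which are no part of the job. Of the things that look like the shield, the middle-sized one is meant.

How it is judged:
By the outcome, as a careful person would: the job done as asked, in the order asked, and still so for the second after the job is handed in, with the robot touching nothing.
It also fails if it takes over 62 s, if anything falls off the work surface, if the arm or the gripper's body presses on something with over 40 N, if the wrist force passes 120 N, or if a joint passes its speed limit or range.

## Working session

There is one attempt and no reset: what is moved stays moved. The work goes in short steps, Python scripts to look and compute and a tool call to move; the robot and the scene stay as the last step left them, time stands still between calls to the robot, and variables do not carry over. Pictures are saved under pics/ and viewed, and the job is handed in when it is done.

Besides the shell and the picture viewer there is one more tool, called by a JSON object that holds its "fn" and its "kwargs". send_rows: Moves the arm, as the interface text tells. Its arguments: {"type":"object","properties":{"rows":{"type":"array"}},"required":["rows"]}

```bash
ls; mkdir -p pics
python3 - <<'E'
from bench import status,cams
import cv2,numpy as np
print(status.get_state())
for n in("side","top"):
    c=cams.read_camera(n); cv2.imwrite(f"pics/{n}0.png",c["img"])
    print(n,{k:np.round(v,4).tolist() for k,v in c.items() if k!="img"})
E
```

```text
pics
{'clock': 0.0, 'qpos': array([ 1.10489750e+00,  1.59078730e-01,  1.59823850e+00,  4.49749297e-05,
        1.38618985e+00, -2.10089562e-01]), 'qvel': array([ 0.00042987, -0.00036457,  0.0009163 ,  0.00086275, -0.00037413,
       -0.00272897]), 'tau': array([-8.99375591e-04, -3.85562074e+01, -3.22109699e+01,  7.01692491e-02,
        3.76934570e-02, -1.27459239e-04]), 'ee_pos': array([0.14528217, 0.5558629 , 0.30169895]), 'eef_rot': array([-1.57265944e+00,  4.42471939e-04, -2.55817975e-01]), 'wrist_force': array([-0.16419975,  0.35761427,  0.31988475]), 'torque': array([-0.01552171,  0.05114024,  0.02986313]), 'width': 0.09167659666173035}
side {'fx': 454.9622, 'fy': 454.9622, 'cx': 326.14, 'cy': 239.0978, 'k1': -0.0827, 'R': [[-0.9943, -0.1057, 0.0107], [-0.0867, 0.7496, -0.6562], [0.0613, -0.6534, -0.7545]], 't': [0.5248, 0.0868, 0.9878]}
top {'fx': 569.3984, 'fy': 569.3984, 'cx': 323.8941, 'cy': 230.6339, 'k1': -0.1464, 'R': [[0.0224, -0.9997, 0.0122], [-0.9862, -0.0241, -0.1641], [0.1643, -0.0084, -0.9864]], 't': [0.0148, 0.5628, 1.1151]}
```

View pics/side0.png

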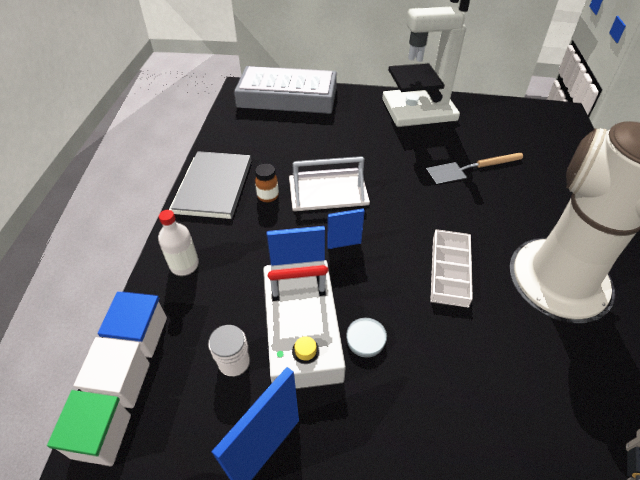

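View pics/top0.png

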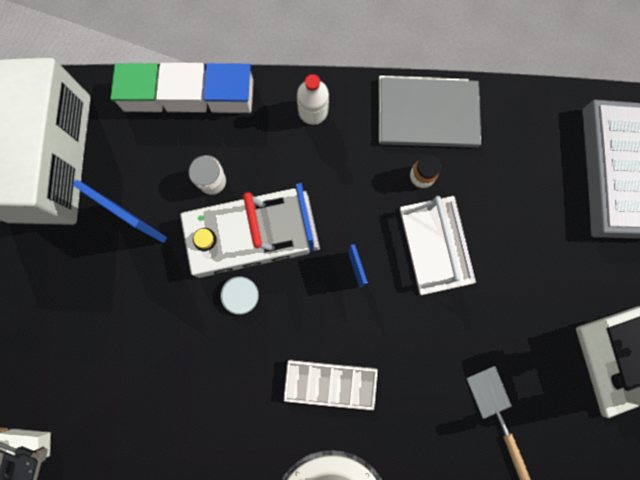

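```bash
cat > h.py <<'E'
import numpy as np,cv2
from bench import status,cams
def cam(n): return cams.read_camera(n)
def ray(c,uv):
    K=np.array([[c['fx'],0,c['cx']],[0,c['fy'],c['cy']],[0,0,1.]])
    p=cv2.undistortPoints(np.array(uv,float).reshape(-1,1,2),K,np.array([c['k1'],0,0,0,0.]))
    # forward model r_d=r(1+k1 r^2) is cv2's model
    p=p.reshape(-1,2); d=np.c_[p,np.ones(len(p))]@np.array(c['R'])
    o=-np.array(c['R']).T@np.array(c['t']); return o,d
def onz(c,uv,z):
    o,d=ray(c,uv); return o+d*((z-o[2])/d[:,2])[:,None]
def proj(c,X):
    K=np.array([[c['fx'],0,c['cx']],[0,c['fy'],c['cy']],[0,0,1.]])
    R=np.array(c['R']);return cv2.projectPoints(np.array(X,float).reshape(-1,1,3),cv2.Rodrigues(R)[0],np.array(c['t'],float),K,np.array([c['k1'],0,0,0,0.]))[0].reshape(-1,2)
def tri(c1,u1,c2,u2):
    o1,d1=ray(c1,u1);o2,d2=ray(c2,u2);d1=d1[0];d2=d2[0]
    s=np.linalg.lstsq(np.c_[d1,-d2],o2-o1,rcond=None)[0]
    a=o1+s[0]*d1;b=o2+s[1]*d2;return (a+b)/2,np.linalg.norm(a-b)
def mask(c,col):
    h=cv2.cvtColor(c['img'],cv2.COLOR_BGR2HSV)
    if col=='red': m=cv2.inRange(h,(0,150,60),(8,255,255))|cv2.inRange(h,(172,150,60),(180,255,255))
    if col=='yellow': m=cv2.inRange(h,(22,130,80),(35,255,255))
    if col=='blue': m=cv2.inRange(h,(105,130,40),(130,255,255))
    return m
def blobs(c,col,mn=40):
    cs=cv2.findContours(mask(c,col),cv2.RETR_EXTERNAL,cv2.CHAIN_APPROX_NONE)[0]
    out=[]
    for k in cs:
        if len(k)>5 and cv2.contourArea(k)>mn:
            M=cv2.moments(k);out.append((np.array([M['m10'],M['m01']])/M['m00'],cv2.contourArea(k),cv2.minAreaRect(k),k))
    return out
E
python3 - <<'E'
from h import *
np.set_printoptions(precision=4,suppress=True)
C={n:cam(n) for n in('side','top')}
for n in C:
  for col in('red','yellow','blue'):
    for b in blobs(C[n],col): print(n,col,b[0],b[1],cv2.boxPoints(b[2]).round(1).tolist())
def crop(n,x,y,w,h,f,o): cv2.imwrite('pics/'+o,cv2.resize(C[n]['img'][y:y+h,x:x+w],None,fx=f,fy=f,interpolation=cv2.INTER_CUBIC))
crop('top',170,160,320,150,2.5,'tc1.png')
crop('side',200,150,200,240,2.5,'sc1.png')
E
```

```text
side red [297.4457 272.2119] 480.5 [[267.3999938964844, 270.5], [326.70001220703125, 264.5], [327.6000061035156, 274.1000061035156], [268.3999938964844, 280.1000061035156]]
side red [166.4932 216.9603] 172.0 [[156.6999969482422, 212.10000610351562], [171.39999389648438, 207.1999969482422], [176.10000610351562, 221.3000030517578], [161.39999389648438, 226.1999969482422]]
side yellow [305.8743 351.3225] 262.5 [[293.5, 343.20001220703125], [315.6000061035156, 340.79998779296875], [317.5, 358.8999938964844], [295.3999938964844, 361.20001220703125]]
side blue [259.3171 429.8654] 4853.5 [[205.0, 456.8999938964844], [285.8999938964844, 365.6000061035156], [323.0, 398.3999938964844], [242.10000610351562, 489.70001220703125]]
side blue [128.5258 315.6642] 2023.0 [[96.5, 334.6000061035156], [118.9000015258789, 279.5], [159.8000030517578, 296.1000061035156], [137.39999389648438, 351.20001220703125]]
side blue [296.1455 244.7491] 1886.0 [[265.70001220703125, 230.3000030517578], [323.8999938964844, 224.89999389648438], [327.1000061035156, 259.70001220703125], [268.8999938964844, 265.1000061035156
[... 778 characters left out ...]
ow [203.449  238.3588] 294.0 [[194.0, 229.0], [213.0, 229.0], [213.0, 248.0], [194.0, 248.0]]
top blue [356.9794 265.5766] 379.5 [[345.0, 246.0], [354.6000061035156, 242.8000030517578], [368.29998779296875, 283.8999938964844], [358.70001220703125, 287.1000061035156]]
top blue [304.2573 213.0643] 285.0 [[294.3999938964844, 182.89999389648438], [301.70001220703125, 181.5], [315.29998779296875, 249.3000030517578], [308.0, 250.8000030517578]]
top blue [119.5861 211.4613] 974.0 [[70.5, 185.6999969482422], [76.69999694824219, 176.5], [167.8000030517578, 237.1999969482422], [161.6999969482422, 246.5]]
top blue [226.4615  81.8693] 1559.5 [[204.0, 64.0], [251.0, 64.0], [251.0, 100.0], [204.0, 100.0]]
```

View pics/tc1.png

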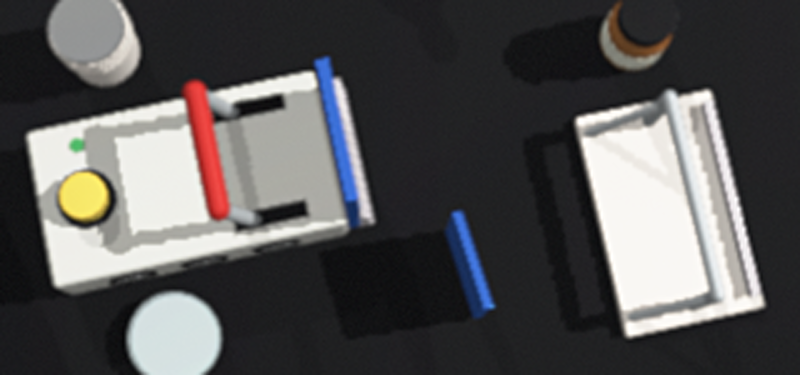

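View pics/sc1.png

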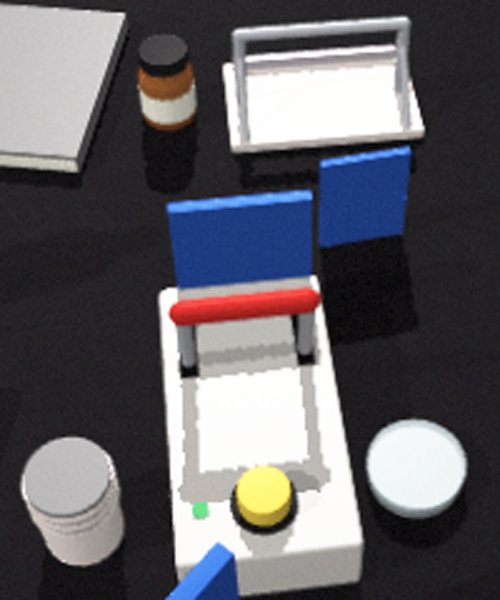

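Run:
```python
from h import *
np.set_printoptions(precision=4,suppress=True)
C={n:cam(n) for n in('side','top')}
T,S=C['top'],C['side']
print('cam',ray(T,[[0,0]])[0],ray(S,[[0,0]])[0])
print('button top',onz(T,[[203.4,238.4]],.087),onz(S,[[305.3,349]],.087), tri(T,[[203.4,238.4]],S,[[305.5,350]]))
print('bar tri',tri(T,[[252,218.8]],S,[[297.5,272.2]]))
rt=onz(T,[[246.6,191.7],[258.4,246.7]],.153);print('bar ends',rt)
def m(lo,c,roi):
    g=np.zeros(c['img'].shape[:2],np.uint8);x,y,w,h=roi
    hs=cv2.cvtColor(c['img'],cv2.COLOR_BGR2HSV);k=(hs[...,2]>lo)&(hs[...,1]<60);g[y:y+h,x:x+w]=k[y:y+h,x:x+w]*255;return g
g=m(90,T,(395,190,85,110))
k=max(cv2.findContours(g,cv2.RETR_EXTERNAL,cv2.CHAIN_APPROX_NONE)[0],key=cv2.contourArea)
b=cv2.boxPoints(cv2.minAreaRect(k));print('rack px',b);q=onz(T,b,.012);print(q,q.mean(0),[np.linalg.norm(q[i]-q[i-1]) for i in range(4)],[np.degrees(np.arctan2(*(q[i]-q[i-1])[1::-1])) for i in range(4)])
ap=cv2.approxPolyDP(k,4,True).reshape(-1,2);print(ap.tolist(),onz(T,ap,.012))
# blue med in top
for bb in blobs(T,'blue'):
    p=cv2.boxPoints(bb[2]);print('blue',bb[0],onz(T,p,.155)[:,:2].tolist())
for nm,uv in(('side med top',[[267.3,232],[324.5,226.5]]),('side small top',[[327,213],[363,208.5]])): print(nm,onz(S,uv,.155))
def crop(c,x,y,w,h,f,o): cv2.imwrite('pics/'+o,cv2.resize(c['img'][y:y+h,x:x+w],None,fx=f,fy=f,interpolation=cv2.INTER_CUBIC))
crop(T,285,175,100,75,8,'tmed.png')
crop(T,390,185,100,75+45,5,'track.png')
crop(S,255,150,120,120,5,'srack.png')
```

```text
cam [0.3715 0.0377 1.1921] [0.4688 0.6358 0.7967]
button top [[0.5342 0.2655 0.087 ]] [[0.5356 0.2737 0.087 ]] (array([0.5363, 0.2684, 0.0729]), np.float64(2.6498829494023543e-06))
bar tri (array([0.563 , 0.1627, 0.1552]), np.float64(0.0003770860922715273))
bar ends [[0.615  0.1755 0.153 ]
 [0.5116 0.1489 0.153 ]]
rack px [[398.4279 204.8712]
 [454.6019 191.6079]
 [476.1027 282.6702]
 [419.9287 295.9335]]
[[ 0.6275 -0.1295  0.012 ]
 [ 0.66   -0.2513  0.012 ]
 [ 0.4651 -0.2945  0.012 ]
 [ 0.4354 -0.1749  0.012 ]] [ 0.547  -0.2126  0.012 ] [np.float64(0.1973900130236945), np.float64(0.1261128131147885), np.float64(0.19964141905053912), np.float64(0.123219181899335)] [np.float64(13.309580386844514), np.float64(-75.059192734804), np.float64(-167.50838375219456), np.float64(103.94147844229497)]
[[452, 195], [400, 207], [420, 294], [475, 282]] [[ 0.6523 -0.2455  0.012 ]
 [ 0.6229 -0.1329  0.012 ]
 [ 0.4394 -0.1751  0.012 ]
 [ 0.4664 -0.2922  0.012 ]]
blue [357.038  265.6397] [[0.5167119791514581, -0.010678389439752328], [0.5230696498988515, -0.02874194731817925], [0.44764035306348693, -0.054208748556048014], [0.4414455804541304, -0.036291004433413335]]
blue [304.2635 213.0575] [[0.6335164549415859, 0.08627202464779388], [0.6366723906478233, 0.07266284352043231], [0.5090295208011414, 0.044001421596361126], [0.5059991342602685, 0.05734471703764122]]
blue [119.6231 211.4841] [[0.6188935758360897, 0.5183696624519512], [0.6374939940964645, 0.5079226008119203], [0.525041377423227, 0.3177829097509534], [0.50729969480453, 0.32816810088698706]]
blue [226.4769  81.8598] [[0.8722895262315475, 0.27338619567273326], [0.8733726345849868, 0.17995254034762623], [0.7972961239661441, 0.17589431721885093], [0.7959358472175846, 0.26775481831249626]]
side med top [[0.6336 0.0752 0.155 ]
 [0.5275 0.0487 0.155 ]]
side small top [[ 0.5265  0.0123  0.155 ]
 [ 0.4566 -0.0085  0.155 ]]
```

View pics/tmed.png

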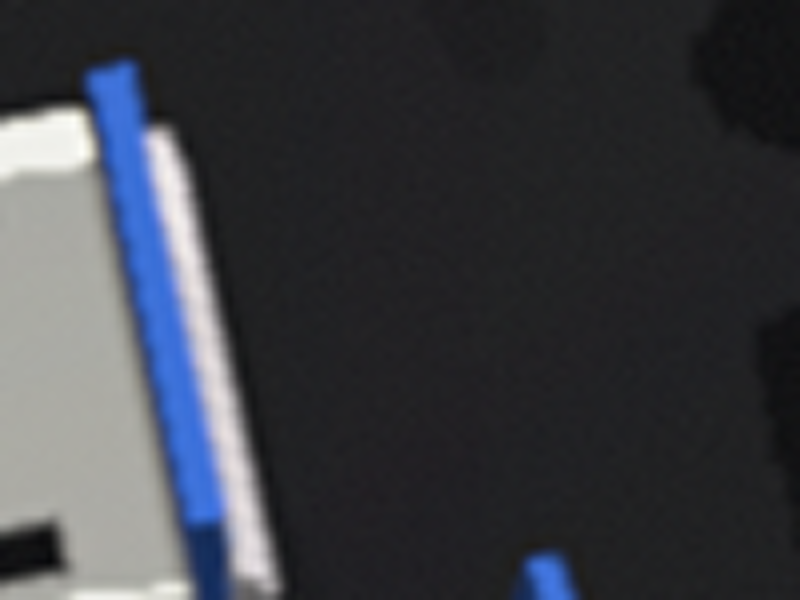

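View pics/track.png

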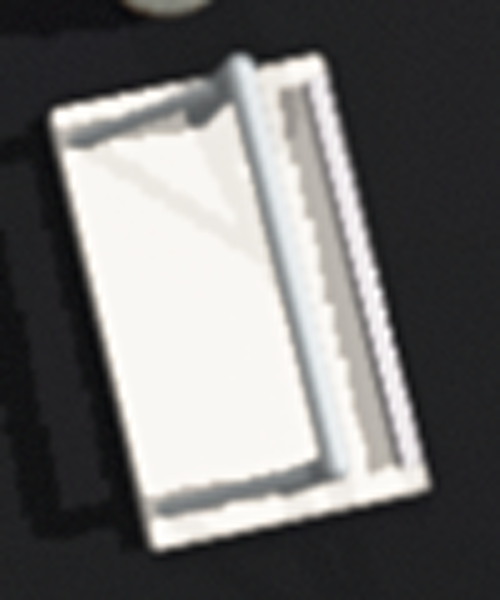

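View pics/srack.png

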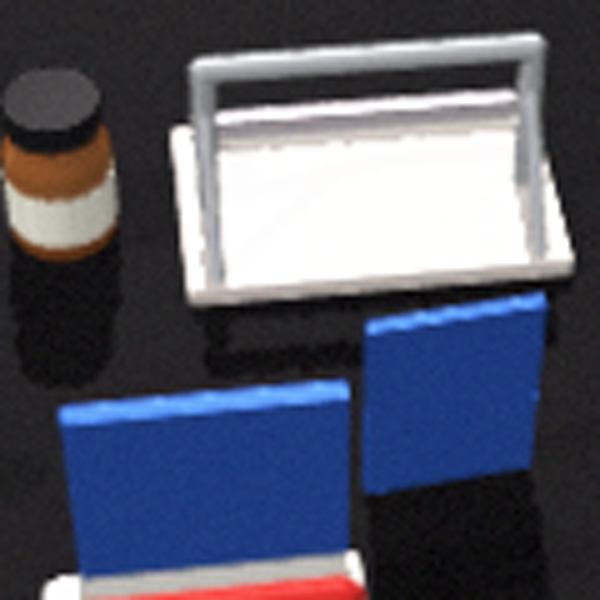

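Run:
```python
from h import *
np.set_printoptions(precision=4,suppress=True)
C={n:cam(n) for n in('side','top')}
T,S=C['top'],C['side']
def rep(n,p):
    a,b=p;d=a-b;print(n,p.round(4).tolist(),'mid',(a+b)/2,'len',np.linalg.norm(d),'yaw',np.degrees(np.arctan2(d[1],d[0])))
rep('shield top T',onz(T,[[299.1,183.5],[310.5,240.2]],.155))
f=lambda x,y:[x/5+255,y/5+150]
rep('shield top S back edge',onz(S,[f(60,408),f(348,381)],.155))
rep('shield top S front edge',onz(S,[f(62,425),f(349,396)],.155))
rep('bar axis T',onz(T,[[437.4,197.4],[456.6,279.4]],.1))
rep('bar axis S',onz(S,[f(192,66),f(544,42)],.097))
rep('lip inner T',onz(T,[[451,202],[471,278.4]],.024))
rep('lip outer T',onz(T,[[455.6,201],[475,278]],.024))
rep('lip inner S(top)',onz(S,[f(218,118),f(515,95)],.024))
rep('base -y edge T',onz(T,[[454.4,196],[476.6,282.6]],.012))
rep('base +y edge T',onz(T,[[400,207],[421.4,294]],.012))
rep('base +y edge S',onz(S,[f(190,295),f(573,265)],.012))
g=lambda x,y:[x/2.5+170,y/2.5+160]
rep('channel wall T',onz(T,[[306.5,191],[319,248.5]],.04))
rep('unit +y edge T',onz(T,[g(27,132),g(55,287)],.065))
rep('unit top -y edge',onz(T,[g(315,72),g(348,228)],.065))
```

```text
shield top T [[0.6326, 0.0774, 0.155], [0.5258, 0.0532, 0.155]] mid [0.5792 0.0653 0.155 ] len 0.10953218028449857 yaw 12.765006296646543
shield top S back edge [[0.6343, 0.0743, 0.155], [0.5274, 0.0479, 0.155]] mid [0.5809 0.0611 0.155 ] len 0.11018156599039496 yaw 13.85913724557122
shield top S front edge [[0.632, 0.0827, 0.155], [0.5262, 0.0556, 0.155]] mid [0.5791 0.0691 0.155 ] len 0.10921715535818945 yaw 14.369109366603393
bar axis T [[0.6256, -0.1949, 0.1], [0.4638, -0.2311, 0.1]] mid [ 0.5447 -0.213   0.1   ] len 0.16584083391945525 yaw 12.622427066889756
bar axis S [[0.6288, -0.2001, 0.097], [0.4624, -0.2382, 0.097]] mid [ 0.5456 -0.2191  0.097 ] len 0.17067618455363523 yaw 12.91767284826761
lip inner T [[0.6342, -0.2402, 0.024], [0.4728, -0.2804, 0.024]] mid [ 0.5535 -0.2603  0.024 ] len 0.1662752403624072 yaw 13.997797066640686
lip outer T [[0.6366, -0.2502, 0.024], [0.4738, -0.2889, 0.024]] mid [ 0.5552 -0.2695  0.024 ] len 0.16737179820689108 yaw 13.397332341959277
lip inner S(top) [[0.6258, -0.2476, 0.024], [0.4747, -0.2839, 0.024]] mid [ 0.5502 -0.2657  0.024 ] len 0.1
[... 184 characters left out ...]

base +y edge T [[0.6229, -0.1329, 0.012], [0.4394, -0.178, 0.012]] mid [ 0.5312 -0.1554  0.012 ] len 0.18896132188009743 yaw 13.831077244109373
base +y edge S [[0.6227, -0.1307, 0.012], [0.4387, -0.1731, 0.012]] mid [ 0.5307 -0.1519  0.012 ] len 0.18876298217695864 yaw 13.00862777769702
channel wall T [[0.6459, 0.066, 0.04], [0.5262, 0.0371, 0.04]] mid [0.5861 0.0515 0.04  ] len 0.12313674537954929 yaw 13.5365611706922
unit +y edge T [[0.5888, 0.3195, 0.065], [0.4636, 0.289, 0.065]] mid [0.5262 0.3042 0.065 ] len 0.128896673987706 yaw 13.68395635707112
unit top -y edge [[0.644, 0.0868, 0.065], [0.5169, 0.0566, 0.065]] mid [0.5805 0.0717 0.065 ] len 0.13064241896542664 yaw 13.388219519106984
```

Run:
```python
from h import *
C={n:cam(n) for n in('side','top')}
from math import *
def draw(c,x,y,w,h,f,o,org,yaw):
    im=cv2.resize(c['img'][y:y+h,x:x+w],None,fx=f,fy=f,interpolation=cv2.INTER_CUBIC)
    cy,sy=cos(yaw),sin(yaw)
    W=lambda p:[org[0]+cy*p[0]-sy*p[1],org[1]+sy*p[0]+cy*p[1],p[2]]
    def ln(a,b,col):
        q=((proj(c,[W(a),W(b)])-[x,y]+.5)*f).astype(int);cv2.line(im,tuple(map(int,q[0])),tuple(map(int,q[1])),col,1)
    X=.095;Y=.06;Z=.012
    for a,b in(((-X,-Y),(X,-Y)),((X,-Y),(X,Y)),((X,Y),(-X,Y)),((-X,Y),(-X,-Y))): ln((*a,Z),(*b,Z),(0,0,255))
    ln((-.085,-.04,.024),(.085,-.04,.024),(0,180,0))
    ln((-.08,.007,.097),(.08,.007,.097),(255,0,255))
    cv2.imwrite('pics/'+o,im)
draw(C['top'],390,185,100,120,5,'tr2.png',(.5445,-.2175),radians(13.5))
draw(C['side'],285,150,90,70,8,'sr2.png',(.5445,-.2175),radians(13.5))
```

```text
(no output)
```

View pics/tr2.png

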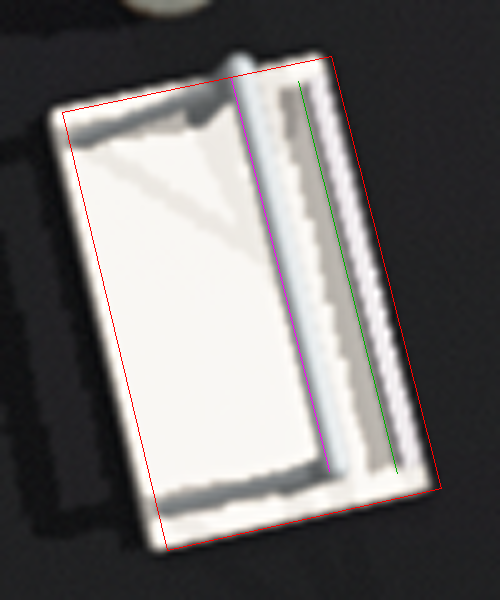

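View pics/sr2.png

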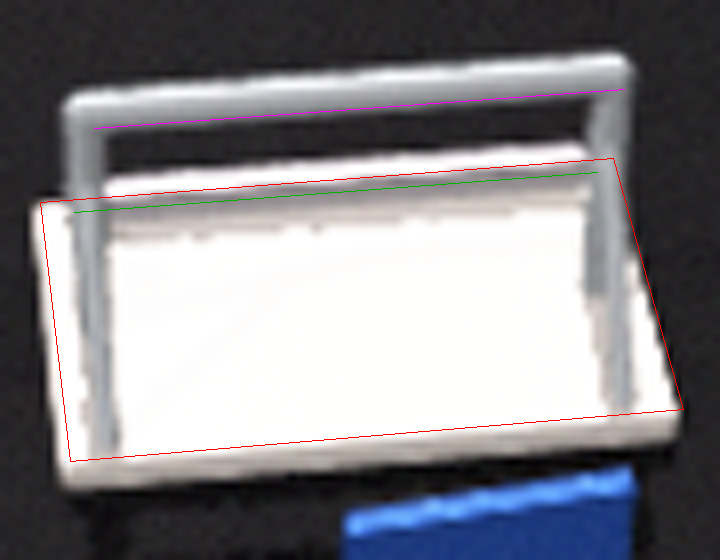

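The blue look-alikes in the top view are the large one at (120,211), the small one at (357,265) and the middle-sized one at (304,213). The middle one, 110 mm wide and standing in the unit's channel, is the shield; the enlarged crop confirms it.

```bash
cat >> h.py <<'E'
from scipy.spatial.transform import Rotation as Ro
U=np.array([.5533,.188]);UY=13.6; K=np.array([.545,-.219]);KY=13.5
def fr(o,yaw,p):
    a=np.radians(yaw);return np.array([o[0]+np.cos(a)*p[0]-np.sin(a)*p[1],o[1]+np.sin(a)*p[0]+np.cos(a)*p[1],p[2]])
def R_(yaw,tilt=0): return Ro.from_euler('xyz',[-90-tilt,0,yaw],degrees=True)
def plan(g,yaw,tilt=0,off=.069,base=None):
    """g: world point wanted at tool distance off ahead of TCP"""
    s=status.get_state(); p=np.array(s['ee_pos']);R=Ro.from_euler('xyz',s['eef_rot'])
    if base is not None: p,R=base
    Rt=R_(yaw,tilt); t=np.array(g)-Rt.apply([0,off,0])
    d=R.inv().apply(t-p)*100; rv=np.degrees((R.inv()*Rt).as_rotvec())
    print('tcp target',t.round(4),'xyz cm',d.round(2),'rot deg',rv.round(2));return t,Rt
def st():
    s=status.get_state();R=Ro.from_euler('xyz',s['eef_rot']);p=np.array(s['ee_pos'])
    print('t',round(s['clock'],2),'p',p.round(4),'rpy',np.degrees(s['eef_rot']).round(2),'F',s['wrist_force'].round(2),'w',round(s['width'],4),'grasp',(p+R.apply([0,.069,0])).round(4),'q',s['qpos'].round(2))
E
python3 - <<'E'
from h import *
plan([.5795,.0653,.137+.11],13.6)
plan([.5795,.0653,.137],13.6)
E
```

```text
tcp target [0.5795 0.0653 0.316 ] xyz cm [ 54.41  -1.33 -36.52] rot deg [  0.   -28.26  -0.  ]
tcp target [0.5795 0.0653 0.206 ] xyz cm [ 54.41   9.67 -36.52] rot deg [  0.   -28.26  -0.  ]
```

{"fn": "send_rows", "kwargs": {"rows": [{"grip":0,"x":4,"y":-4,"z":-1,"ry":0},{"grip":0.3,"x":9,"y":-5,"z":-5,"ry":-6},{"grip":0.4,"x":13,"y":-5,"z":-8,"ry":-12},{"grip":0.4,"x":17,"y":-5,"z":-11.5,"ry":-18},{"grip":0.4,"x":21,"y":-5,"z":-14,"ry":-24},{"grip":0.4,"x":25,"y":-5,"z":-17,"ry":-28.3},{"grip":0.4,"x":29,"y":-5,"z":-20,"ry":-28.3},{"grip":0.4,"x":33,"y":-5,"z":-22.5,"ry":-28.3}]}}

```text
invalid input
```

Run:
```python
from h import *
st()
plan([.5795,.0653,.137+.08],13.6)
```

```text
t 0.5 p [0.1455 0.5563 0.3027] rpy [-90.     0.   -14.66] F [-0.95 -0.54  0.75] w 0.0918 grasp [0.1455 0.5563 0.2337] q [ 1.1   0.16  1.6  -0.    1.39 -0.21]
tcp target [0.5795 0.0653 0.286 ] xyz cm [ 54.41   1.67 -36.52] rot deg [  0.   -28.26  -0.  ]
```

{"fn": "send_rows", "kwargs": {"rows": [{"grip":0,"x":4,"y":-4,"z":-1,"rx":0,"ry":0,"rz":0},{"grip":0.3,"x":9,"y":-5,"z":-5,"rx":0,"ry":-6,"rz":0},{"grip":0.4,"x":13,"y":-5,"z":-8,"rx":0,"ry":-12,"rz":0},{"grip":0.4,"x":17,"y":-5,"z":-11.5,"rx":0,"ry":-18,"rz":0},{"grip":0.4,"x":21,"y":-5,"z":-14,"rx":0,"ry":-24,"rz":0},{"grip":0.4,"x":25,"y":-5,"z":-17,"rx":0,"ry":-28.3,"rz":0},{"grip":0.4,"x":29,"y":-5,"z":-20,"rx":0,"ry":-28.3,"rz":0},{"grip":0.4,"x":33,"y":-5,"z":-22.5,"rx":0,"ry":-28.3,"rz":0}]}}

```text
clock: 1.3
ee_pos: [0.397, 0.2663, 0.3531]
eef_rot: [-1.571, -0.001, 0.238]
wrist_force: [-0.8, 0.5, 0.7]
width: 0.0551
```

Run:
```python
from h import *
st()
plan([.5795,.0653,.137+.08],13.6)
```

```text
t 1.3 p [0.397  0.2663 0.3531] rpy [-8.999e+01 -6.000e-02  1.365e+01] F [-0.75  0.5   0.74] w 0.0551 grasp [0.397  0.2663 0.2841] q [ 0.34 -0.13  1.79  0.    1.48 -1.47]
tcp target [0.5795 0.0653 0.286 ] xyz cm [ 12.99   6.72 -23.84] rot deg [-0.01  0.05  0.06]
```

{"fn": "send_rows", "kwargs": {"rows": [{"grip":0.4,"x":2.5,"y":0,"z":-4,"rx":0,"ry":0,"rz":0},{"grip":0.4,"x":5,"y":0,"z":-8,"rx":0,"ry":0,"rz":0},{"grip":0.4,"x":7.5,"y":1,"z":-12,"rx":0,"ry":0,"rz":0},{"grip":0.4,"x":10,"y":3,"z":-16,"rx":0,"ry":0,"rz":0},{"grip":0.4,"x":12,"y":5,"z":-20,"rx":0,"ry":0,"rz":0},{"grip":0.4,"x":13,"y":6.7,"z":-23.8,"rx":0,"ry":0,"rz":0},{"grip":0.4,"x":13,"y":6.7,"z":-23.8,"rx":0,"ry":0,"rz":0},{"grip":0.4,"x":13,"y":6.7,"z":-23.8,"rx":0,"ry":0,"rz":0}]}}

```text
clock: 2.1
ee_pos: [0.5786, 0.067, 0.2852]
eef_rot: [-1.57, 0.001, 0.237]
wrist_force: [0.1, 0.8, -0.0]
width: 0.0551
```

Run:
```python
from h import *
st()
plan([.5795,.0653,.137],13.6)
c=cam('top');cv2.imwrite('pics/t1.png',cv2.resize(c['img'][130:290,180:400],None,fx=3.5,fy=3.5))
c=cam('side');cv2.imwrite('pics/s1.png',cv2.resize(c['img'][150:370,220:420],None,fx=2.7,fy=2.7))
```

```text
t 2.1 p [0.5786 0.067  0.2852] rpy [-8.995e+01  7.000e-02  1.355e+01] F [ 0.14  0.85 -0.04] w 0.0551 grasp [0.5785 0.0671 0.2162] q [-0.09  0.19  1.59  0.    1.36 -1.9 ]
tcp target [0.5795 0.0653 0.206 ] xyz cm [ 0.06  7.92 -0.2 ] rot deg [-0.05 -0.05 -0.07]
```

View pics/s1.png

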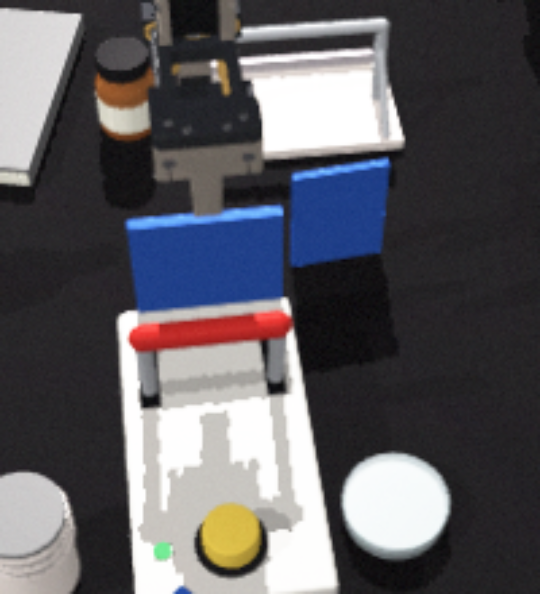

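Run:
```python
from h import *
s=status.get_state();p=np.array(s['ee_pos']);R=Ro.from_euler('xyz',s['eef_rot'])
for n in('side','top'):
    c=cam(n)
    for z in(-.0276,.0276): print(n,z,proj(c,[p+R.apply([0,.088,z])]).round(1))
    print(proj(c,[[.5795,.0653,.155],p]).round(1))
```

```text
side -0.0276 [[294.3 205.3]]
side 0.0276 [[297.  226.9]]
[[296.3 230.6]
 [293.6 179.5]]
top -0.0276 [[317.6 203.8]]
top 0.0276 [[287.3 210.3]]
[[304.7 211.4]
 [301.2 196.1]]
```

View pics/t1.png

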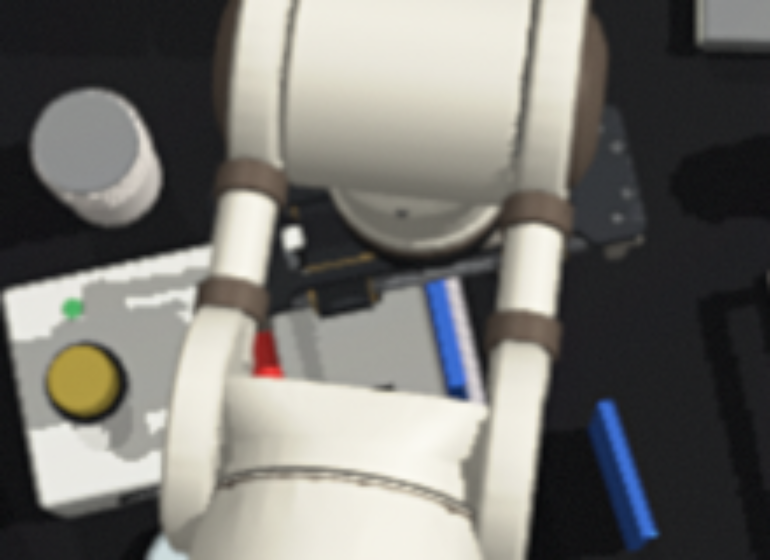

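The side view shows the near fingertip at about (297,227), where my projection puts it. The jaws straddle the shield and the lever bar is clear, so I descend.

{"fn": "send_rows", "kwargs": {"rows": [{"grip":0.4,"x":0,"y":2,"z":-0.2,"rx":0,"ry":0,"rz":0},{"grip":0.4,"x":0,"y":4,"z":-0.2,"rx":0,"ry":0,"rz":0},{"grip":0.4,"x":0,"y":6,"z":-0.2,"rx":0,"ry":0,"rz":0},{"grip":0.4,"x":0,"y":7.4,"z":-0.2,"rx":0,"ry":0,"rz":0},{"grip":0.4,"x":0,"y":7.9,"z":-0.2,"rx":0,"ry":0,"rz":0},{"grip":0.4,"x":0,"y":7.9,"z":-0.2,"rx":0,"ry":0,"rz":0},{"grip":0.4,"x":0,"y":7.9,"z":-0.2,"rx":0,"ry":0,"rz":0}]}}

```text
clock: 3.0
ee_pos: [0.5797, 0.0657, 0.2078]
eef_rot: [-1.571, -0.002, 0.238]
wrist_force: [-0.2, 0.2, 0.9]
width: 0.0555
```

{"fn": "send_rows", "kwargs": {"rows": [{"grip":0.8,"x":0,"y":0,"z":0,"rx":0,"ry":0,"rz":0},{"grip":0.9,"x":0,"y":0,"z":0,"rx":0,"ry":0,"rz":0},{"grip":1,"x":0,"y":0,"z":0,"rx":0,"ry":0,"rz":0},{"grip":1,"x":0,"y":0,"z":0,"rx":0,"ry":0,"rz":0},{"grip":1,"x":0,"y":0,"z":0,"rx":0,"ry":0,"rz":0},{"grip":1,"x":0,"y":0,"z":0,"rx":0,"ry":0,"rz":0}]}}

```text
clock: 3.6
ee_pos: [0.5791, 0.0655, 0.2067]
eef_rot: [-1.571, 0.0, 0.238]
wrist_force: [-0.3, 1.6, 0.4]
width: 0.01
```

Run:
```python
from h import *
st()
```

```text
t 3.6 p [0.5791 0.0655 0.2067] rpy [-90.     0.    13.64] F [-0.28  1.61  0.39] w 0.01 grasp [0.5791 0.0655 0.1377] q [-0.09  0.27  1.67  0.    1.21 -1.9 ]
```

{"fn": "send_rows", "kwargs": {"rows": [{"grip":1,"x":0,"y":-1,"z":0,"rx":0,"ry":0,"rz":0},{"grip":1,"x":0,"y":-3,"z":0,"rx":0,"ry":0,"rz":0},{"grip":1,"x":0,"y":-5,"z":0,"rx":0,"ry":0,"rz":0},{"grip":1,"x":0,"y":-8,"z":0,"rx":0,"ry":0,"rz":0},{"grip":1,"x":0,"y":-11,"z":0,"rx":0,"ry":0,"rz":0},{"grip":1,"x":0,"y":-14,"z":0,"rx":0,"ry":0,"rz":0},{"grip":1,"x":0,"y":-16,"z":0,"rx":0,"ry":0,"rz":0},{"grip":1,"x":0,"y":-16,"z":0,"rx":0,"ry":0,"rz":0}]}}

```text
clock: 4.4
ee_pos: [0.5802, 0.0654, 0.3709]
eef_rot: [-1.573, -0.007, 0.238]
wrist_force: [0.3, 0.0, -1.3]
width: 0.0094
```

Run:
```python
from h import *
st()
# tilt 17: foot target (rack y -30 , z .030 -> above), grasp along shield 132mm
for tilt,fy,fz in((17,-.029,.10),(17,-.029,.02)):
    a=np.radians(tilt);s=.132
    plan(fr(K,KY,[0.0,fy+s*np.sin(a),fz+s*np.cos(a)]),KY,tilt)
c=cam('side');cv2.imwrite('pics/s2.png',c['img'])
```

```text
t 4.4 p [0.5802 0.0654 0.3709] rpy [-90.13  -0.38  13.64] F [ 0.34  0.03 -1.35] w 0.0094 grasp [0.5807 0.0654 0.3019] q [-0.09  0.14  1.48 -0.    1.51 -1.9 ]
tcp target [ 0.5381 -0.1901  0.2922] xyz cm [-10.18   7.86 -23.81] rot deg [-16.87   0.09   0.4 ]
tcp target [ 0.5381 -0.1901  0.2122] xyz cm [-10.23  15.85 -23.79] rot deg [-16.87   0.09   0.4 ]
```

View pics/s2.png

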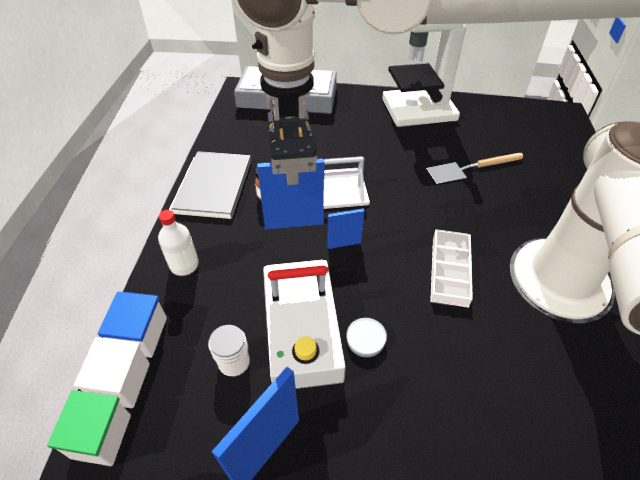

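{"fn": "send_rows", "kwargs": {"rows": [{"grip":1,"x":-1.5,"y":0,"z":-3,"rx":0,"ry":0,"rz":0},{"grip":1,"x":-3,"y":0,"z":-7,"rx":-3,"ry":0,"rz":0},{"grip":1,"x":-5,"y":0,"z":-11,"rx":-7,"ry":0,"rz":0},{"grip":1,"x":-7,"y":0,"z":-15,"rx":-11,"ry":0,"rz":0},{"grip":1,"x":-9,"y":0,"z":-19,"rx":-15,"ry":0,"rz":0},{"grip":1,"x":-10.2,"y":0,"z":-22,"rx":-17,"ry":0,"rz":0.4},{"grip":1,"x":-10.2,"y":0,"z":-23.8,"rx":-17,"ry":0,"rz":0.4},{"grip":1,"x":-10.2,"y":0,"z":-23.8,"rx":-17,"ry":0,"rz":0.4}]}}

```text
clock: 5.25
ee_pos: [0.5359, -0.1912, 0.3649]
eef_rot: [-1.865, 0.009, 0.235]
wrist_force: [-0.5, 0.3, -2.7]
width: 0.0098
```

```bash
cat >> h.py <<'E'
def pl(fy,fz,tilt,x=0.,s=.132):
    a=np.radians(tilt); return plan(fr(K,KY,[x,fy+s*np.sin(a),fz+s*np.cos(a)]),KY,tilt)
E
python3 - <<'E'
from h import *
st()
pl(-.029,.06,17);pl(-.029,.02,17)
c=cam('side');cv2.imwrite('pics/s3.png',cv2.resize(c['img'][80:260,220:420],None,fx=3.3,fy=3.3))
c=cam('top');cv2.imwrite('pics/t3.png',cv2.resize(c['img'][130:330,330:530],None,fx=2.9,fy=2.9))
E
```

```text
t 5.25 p [ 0.5359 -0.1912  0.3649] rpy [-106.85    0.49   13.45] F [-0.52  0.28 -2.67] w 0.0098 grasp [ 0.54   -0.2107  0.2988] q [-0.46  0.03  1.63 -0.24  1.3  -2.22]
tcp target [ 0.5381 -0.1901  0.2522] xyz cm [ 0.33 10.76  3.32] rot deg [-0.15  0.09 -0.48]
tcp target [ 0.5381 -0.1901  0.2122] xyz cm [ 0.37 14.59  4.48] rot deg [-0.15  0.09 -0.48]
```

View pics/s3.png

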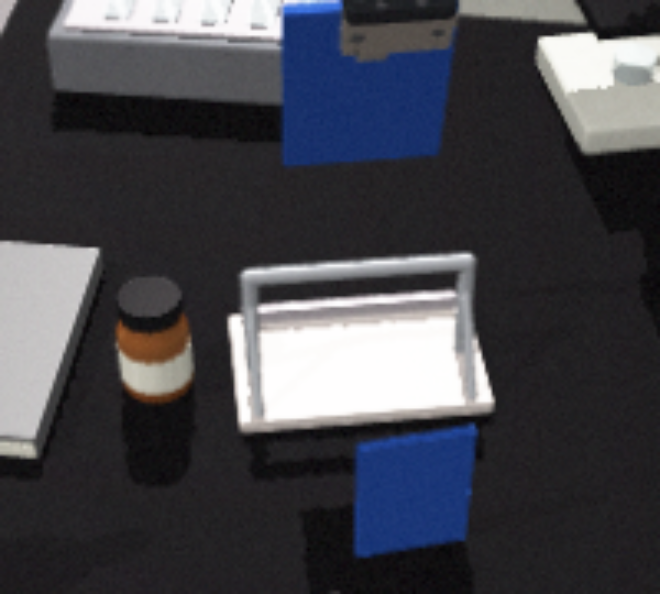

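View pics/t3.png

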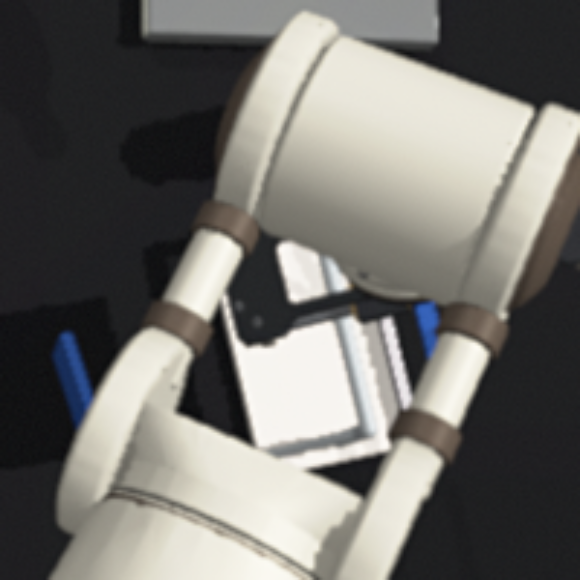

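Run:
```python
from h import *
pl(-.029,.04,12)
c=cam('side');u=[[306.4,130],[353.3,127]]
p=onz(c,u,.1725);print(p,p.mean(0))
s=status.get_state();R=Ro.from_euler('xyz',s['eef_rot']);P=np.array(s['ee_pos'])
print('pred foot back edge',P+R.apply([0,.069+.132,.005]))
```

```text
tcp target [ 0.542  -0.2066  0.2366] xyz cm [ 0.26 12.86  2.  ] rot deg [ 4.85  0.18 -0.41]
[[ 0.60015704 -0.23161716  0.1725    ]
 [ 0.49323509 -0.25660456  0.1725    ]] [ 0.54669607 -0.24411086  0.1725    ]
pred foot back edge [ 0.54755805 -0.24132904  0.17203772]
```

{"fn": "send_rows", "kwargs": {"rows": [{"grip":1,"x":0.2,"y":0,"z":0.2,"rx":4.8,"ry":0,"rz":-0.4},{"grip":1,"x":0.3,"y":3,"z":0.6,"rx":4.8,"ry":0,"rz":-0.4},{"grip":1,"x":0.3,"y":6,"z":1,"rx":4.8,"ry":0,"rz":-0.4},{"grip":1,"x":0.3,"y":9,"z":1.4,"rx":4.8,"ry":0,"rz":-0.4},{"grip":1,"x":0.3,"y":11.5,"z":1.8,"rx":4.8,"ry":0,"rz":-0.4},{"grip":1,"x":0.3,"y":12.9,"z":2,"rx":4.8,"ry":0,"rz":-0.4},{"grip":1,"x":0.3,"y":12.9,"z":2,"rx":4.8,"ry":0,"rz":-0.4},{"grip":1,"x":0.3,"y":12.9,"z":2,"rx":4.8,"ry":0,"rz":-0.4}]}}

```text
clock: 6.2
ee_pos: [0.5432, -0.2071, 0.2385]
eef_rot: [-1.785, -0.001, 0.24]
wrist_force: [0.7, 0.4, -1.6]
width: 0.01
```

Run:
```python
from h import *
st()
pl(-.029,.012,12)
c=cam('side');cv2.imwrite('pics/s4.png',cv2.resize(c['img'][110:250,260:400],None,fx=4.2,fy=4.2))
c=cam('top');cv2.imwrite('pics/t4.png',cv2.resize(c['img'][180:310,390:520],None,fx=4.5,fy=4.5))
```

```text
t 6.2 p [ 0.5432 -0.2071  0.2385] rpy [-1.0225e+02 -5.0000e-02  1.3730e+01] F [ 0.74  0.4  -1.57] w 0.01 grasp [ 0.5467 -0.2213  0.1711] q [-0.51  0.17  1.73 -0.17  1.1  -2.25]
tcp target [ 0.542  -0.2066  0.2086] xyz cm [-0.11  2.9   0.72] rot deg [0.25 0.22 0.1 ]
```

View pics/s4.png

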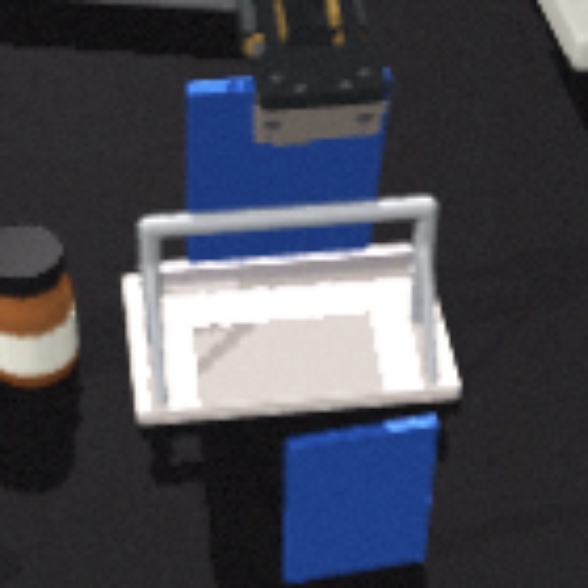

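View pics/t4.png

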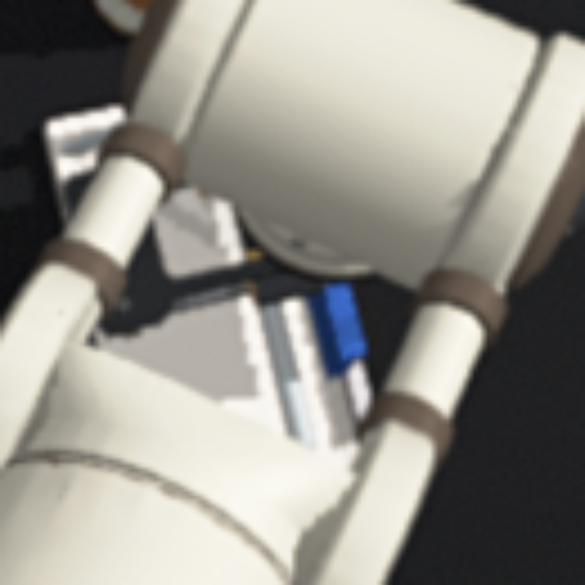

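Run:
```python
from h import *
c=cam('side')
p=onz(c,[[305.2,171.9],[349.3,168.3]],.042);print('foot meas',p.mean(0),p)
f=lambda x,y:[x/4.2+260,y/4.2+110]
q=onz(c,[f(165,277),f(415,258)],.024);print('lip',q.mean(0),q)
q=onz(c,[f(150,224),f(428,203)],.097);print('bar',q.mean(0),q)
s=status.get_state();R=Ro.from_euler('xyz',s['eef_rot']);P=np.array(s['ee_pos'])
print('pred foot back',P+R.apply([0,.201,.005]))
a=np.radians(13.5)
def loc(p): d=p[:2]-K;return np.array([np.cos(a)*d[0]+np.sin(a)*d[1],-np.sin(a)*d[0]+np.cos(a)*d[1]])
print('in rack',loc(p.mean(0)),loc(P+R.apply([0,.201,.005])))
```

```text
foot meas [ 0.55162782 -0.24897421  0.042     ] [[ 0.60649708 -0.23538344  0.042     ]
 [ 0.49675856 -0.26256498  0.042     ]]
lip [ 0.54733222 -0.25659729  0.024     ] [[ 0.62267124 -0.23869613  0.024     ]
 [ 0.4719932  -0.27449844  0.024     ]]
bar [ 0.54512135 -0.21906184  0.097     ] [[ 0.62322539 -0.20021336  0.097     ]
 [ 0.46701732 -0.23791032  0.097     ]]
pred foot back [ 0.55295348 -0.24441898  0.04205481]
in rack [-0.00055265 -0.03069325] [ 0.00179978 -0.02657335]
```

Run:
```python
from h import *
pl(-.024,.04,8);pl(-.024,.015,8)
```

```text
tcp target [ 0.5441 -0.2151  0.239 ] xyz cm [-0.12  0.2  -0.72] rot deg [4.33 0.18 0.17]
tcp target [ 0.5441 -0.2151  0.214 ] xyz cm [-0.13  2.65 -0.19] rot deg [4.33 0.18 0.17]
```

{"fn": "send_rows", "kwargs": {"rows": [{"grip":1,"x":0,"y":0,"z":-0.4,"rx":2.2,"ry":0,"rz":0},{"grip":1,"x":-0.1,"y":0.2,"z":-0.7,"rx":4.3,"ry":0,"rz":0.1},{"grip":1,"x":-0.1,"y":0.2,"z":-0.7,"rx":4.3,"ry":0,"rz":0.1},{"grip":1,"x":-0.1,"y":1,"z":-0.5,"rx":4.3,"ry":0,"rz":0.1},{"grip":1,"x":-0.1,"y":1.8,"z":-0.4,"rx":4.3,"ry":0,"rz":0.1},{"grip":1,"x":-0.1,"y":2.5,"z":-0.2,"rx":4.3,"ry":0,"rz":0.1},{"grip":1,"x":-0.1,"y":2.6,"z":-0.2,"rx":4.3,"ry":0,"rz":0.1},{"grip":1,"x":-0.1,"y":2.6,"z":-0.2,"rx":4.3,"ry":0,"rz":0.1}]}}

```text
clock: 7.15
ee_pos: [0.5431, -0.2145, 0.2122]
eef_rot: [-1.708, 0.003, 0.239]
wrist_force: [-1.7, 1.1, 1.4]
width: 0.0097
```

Run:
```python
from h import *
st()
pl(-.024,.011,8)
c=cam('side');cv2.imwrite('pics/s5.png',cv2.resize(c['img'][110:250,260:400],None,fx=4.2,fy=4.2,interpolation=cv2.INTER_CUBIC))
```

```text
t 7.15 p [ 0.5431 -0.2145  0.2122] rpy [-97.87   0.15  13.69] F [-1.66  1.13  1.44] w 0.0097 grasp [ 0.5452 -0.2237  0.1439] q [-0.54  0.22  1.71 -0.11  1.11 -2.31]
tcp target [ 0.5441 -0.2151  0.21  ] xyz cm [ 0.08  0.23 -0.05] rot deg [-0.13  0.2  -0.13]
```

View pics/s5.png

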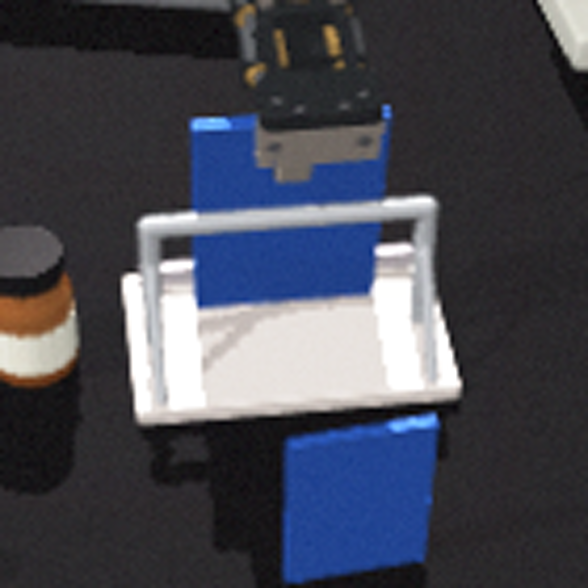

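{"fn": "send_rows", "kwargs": {"rows": [{"grip":1,"x":0,"y":0,"z":-0.2,"rx":0,"ry":0,"rz":0},{"grip":1,"x":0,"y":0.05,"z":-0.4,"rx":0,"ry":0,"rz":0},{"grip":1,"x":0,"y":0.05,"z":-0.5,"rx":0,"ry":0,"rz":0},{"grip":1,"x":0,"y":0.05,"z":-0.5,"rx":0,"ry":0,"rz":0}]}}

```text
clock: 7.6
ee_pos: [0.5445, -0.22, 0.2124]
eef_rot: [-1.709, 0.002, 0.238]
wrist_force: [-0.3, -0.2, -2.5]
width: 0.0094
```

{"fn": "send_rows", "kwargs": {"rows": [{"grip":1,"x":0,"y":0,"z":-0.1,"rx":0,"ry":0,"rz":0},{"grip":1,"x":0,"y":0.02,"z":-0.2,"rx":0,"ry":0,"rz":0},{"grip":1,"x":0,"y":0.02,"z":-0.2,"rx":0,"ry":0,"rz":0}]}}

```text
clock: 7.9
ee_pos: [0.545, -0.2219, 0.2127]
eef_rot: [-1.709, 0.002, 0.238]
wrist_force: [-0.2, 1.0, -1.6]
width: 0.0098
```

{"fn": "send_rows", "kwargs": {"rows": [{"grip":1,"x":0,"y":0.05,"z":-0.1,"rx":0,"ry":0,"rz":0},{"grip":1,"x":0,"y":0.1,"z":-0.2,"rx":0,"ry":0,"rz":0},{"grip":1,"x":0,"y":0.1,"z":-0.2,"rx":0,"ry":0,"rz":0},{"grip":1,"x":0,"y":0.1,"z":-0.2,"rx":0,"ry":0,"rz":0}]}}

```text
clock: 8.3
ee_pos: [0.5456, -0.2238, 0.2122]
eef_rot: [-1.709, 0.002, 0.239]
wrist_force: [-0.4, 1.7, -0.6]
width: 0.0096
```

{"fn": "send_rows", "kwargs": {"rows": [{"grip":1,"x":0,"y":0.03,"z":-0.1,"rx":0,"ry":0,"rz":0},{"grip":1,"x":0,"y":0.05,"z":-0.2,"rx":0,"ry":0,"rz":0},{"grip":1,"x":0,"y":0.05,"z":-0.2,"rx":0,"ry":0,"rz":0},{"grip":1,"x":0,"y":0.05,"z":-0.2,"rx":0,"ry":0,"rz":0}]}}

```text
clock: 8.7
ee_pos: [0.5462, -0.2259, 0.2122]
eef_rot: [-1.709, 0.001, 0.239]
wrist_force: [0.5, 2.5, 2.6]
width: 0.0095
```

Run:
```python
from h import *
st()
c=cam('side');cv2.imwrite('pics/s6.png',cv2.resize(c['img'][110:250,260:400],None,fx=4.2,fy=4.2,interpolation=cv2.INTER_CUBIC))
```

```text
t 8.7 p [ 0.5462 -0.2259  0.2122] rpy [-9.793e+01  7.000e-02  1.367e+01] F [0.52 2.46 2.57] w 0.0095 grasp [ 0.5484 -0.2351  0.1438] q [-0.56  0.24  1.69 -0.11  1.11 -2.32]
```

View pics/s6.png

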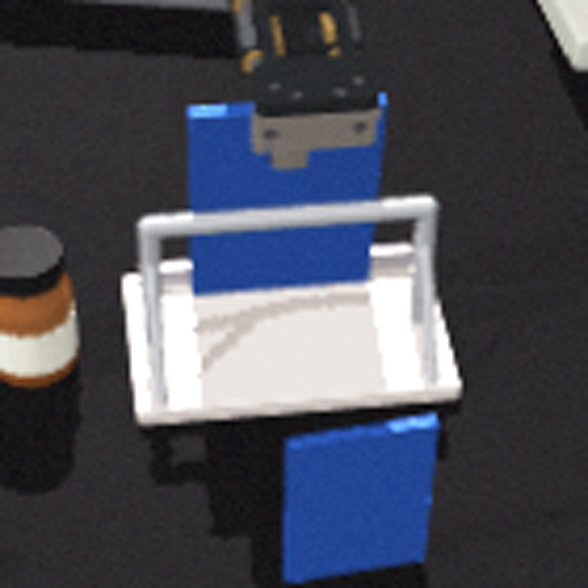

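{"fn": "send_rows", "kwargs": {"rows": [{"grip":1,"x":0,"y":0,"z":-0.1,"rx":0,"ry":0,"rz":0},{"grip":1,"x":0,"y":0.02,"z":-0.2,"rx":0,"ry":0,"rz":0},{"grip":1,"x":0,"y":0.02,"z":-0.2,"rx":0,"ry":0,"rz":0},{"grip":1,"x":0,"y":0.02,"z":-0.2,"rx":0,"ry":0,"rz":0}]}}

```text
clock: 9.15
ee_pos: [0.5466, -0.2276, 0.2122]
eef_rot: [-1.708, 0.001, 0.239]
wrist_force: [-1.4, 4.0, 5.7]
width: 0.0099
```

{"fn": "send_rows", "kwargs": {"rows": [{"grip":1,"x":0,"y":0,"z":-0.1,"rx":0,"ry":0,"rz":0},{"grip":1,"x":0,"y":0.02,"z":-0.2,"rx":0,"ry":0,"rz":0},{"grip":1,"x":0,"y":0.02,"z":-0.2,"rx":0,"ry":0,"rz":0},{"grip":1,"x":0,"y":0.02,"z":-0.2,"rx":0,"ry":0,"rz":0}]}}

```text
clock: 9.55
ee_pos: [0.5471, -0.229, 0.2123]
eef_rot: [-1.707, 0.001, 0.238]
wrist_force: [-1.3, 5.4, 7.4]
width: 0.0095
```

{"fn": "send_rows", "kwargs": {"rows": [{"grip":1,"x":0,"y":-0.1,"z":0,"rx":0,"ry":0,"rz":0},{"grip":1,"x":0,"y":-0.15,"z":-0.1,"rx":0,"ry":0,"rz":0},{"grip":1,"x":0,"y":-0.15,"z":-0.1,"rx":0,"ry":0,"rz":0},{"grip":1,"x":0,"y":-0.15,"z":-0.1,"rx":0,"ry":0,"rz":0}]}}

```text
clock: 9.95
ee_pos: [0.5468, -0.2295, 0.2124]
eef_rot: [-1.706, 0.002, 0.238]
wrist_force: [0.8, 6.9, 0.2]
width: 0.01
```

Run:
```python
from h import *
st()
s=status.get_state();R=Ro.from_euler('xyz',s['eef_rot']);P=np.array(s['ee_pos'])
a=np.radians(13.5)
def loc(p): d=p[:2]-K;return np.array([np.cos(a)*d[0]+np.sin(a)*d[1],-np.sin(a)*d[0]+np.cos(a)*d[1],p[2]])
f=P+R.apply([0,.201,0]);print('foot',f,loc(f))
c=cam('side');cv2.imwrite('pics/s7.png',cv2.resize(c['img'][110:250,260:400],None,fx=4.2,fy=4.2,interpolation=cv2.INTER_CUBIC))
c=cam('top');cv2.imwrite('pics/t7.png',cv2.resize(c['img'][180:310,390:520],None,fx=4.5,fy=4.5))
```

```text
t 9.95 p [ 0.5468 -0.2295  0.2124] rpy [-97.72   0.12  13.64] F [0.78 6.88 0.17] w 0.01 grasp [ 0.5489 -0.2385  0.1441] q [-0.56  0.25  1.69 -0.11  1.12 -2.33]
foot [ 0.55280505 -0.25581864  0.01326001] [-0.00100574 -0.03762339  0.01326001]
```

View pics/s7.png

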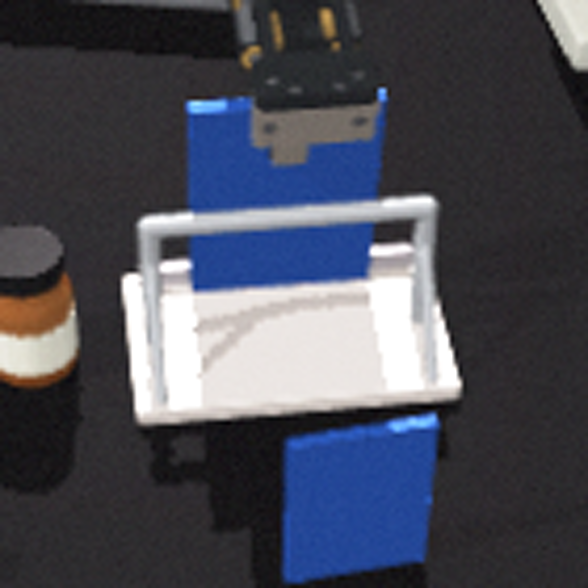

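View pics/t7.png

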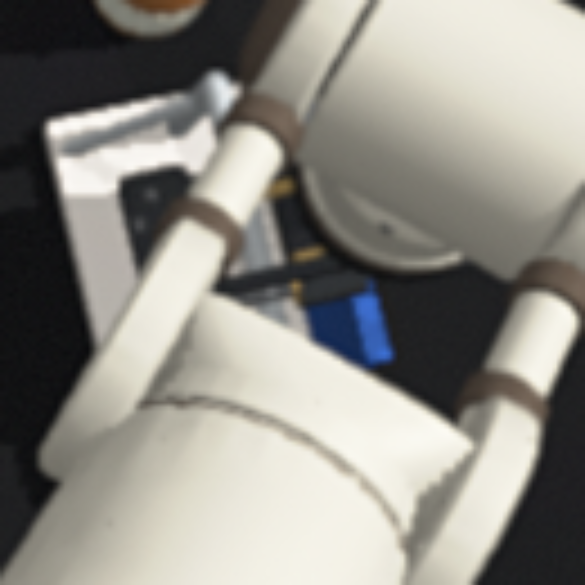

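{"fn": "send_rows", "kwargs": {"rows": [{"grip":1,"x":0,"y":0,"z":0.7,"rx":-2,"ry":0,"rz":0},{"grip":1,"x":0,"y":0.05,"z":1.4,"rx":-4,"ry":0,"rz":0},{"grip":1,"x":0,"y":0.1,"z":2.1,"rx":-6,"ry":0,"rz":0},{"grip":1,"x":0,"y":0.2,"z":2.8,"rx":-8,"ry":0,"rz":0},{"grip":1,"x":0,"y":0.3,"z":3.5,"rx":-10,"ry":0,"rz":0},{"grip":1,"x":0,"y":0.35,"z":3.8,"rx":-11,"ry":0,"rz":0},{"grip":1,"x":0,"y":0.35,"z":3.8,"rx":-11,"ry":0,"rz":0},{"grip":1,"x":0,"y":0.35,"z":3.8,"rx":-11,"ry":0,"rz":0}]}}

```text
clock: 10.85
ee_pos: [0.5382, -0.1932, 0.2045]
eef_rot: [-1.899, 0.002, 0.239]
wrist_force: [-1.6, 7.7, 4.6]
width: 0.0102
```

```bash
cat >> h.py <<'E'
def loc(p,o=K,yaw=KY):
    a=np.radians(yaw);d=p[:2]-o;return np.array([np.cos(a)*d[0]+np.sin(a)*d[1],-np.sin(a)*d[0]+np.cos(a)*d[1],p[2]])
E
python3 - <<'E'
from h import *
st()
s=status.get_state();R=Ro.from_euler('xyz',s['eef_rot']);P=np.array(s['ee_pos'])
f=P+R.apply([0,.201,0]);print('foot',f,loc(f))
c=cam('side');cv2.imwrite('pics/s8.png',cv2.resize(c['img'][110:250,260:400],None,fx=4.2,fy=4.2,interpolation=cv2.INTER_CUBIC))
E
```

```text
t 10.85 p [ 0.5382 -0.1932  0.2045] rpy [-1.0878e+02  1.0000e-01  1.3670e+01] F [-1.64  7.73  4.63] w 0.0102 grasp [ 0.5433 -0.2148  0.1392] q [-0.45  0.17  1.82 -0.31  0.97 -2.11]
foot [ 0.55317747 -0.25618466  0.01421007] [-0.00072906 -0.03806624  0.01421007]
```

View pics/s8.png

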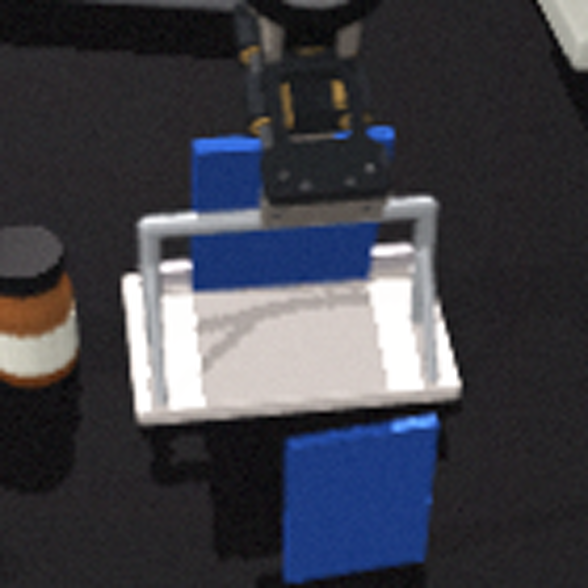

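{"fn": "send_rows", "kwargs": {"rows": [{"grip":1,"x":0,"y":-0.05,"z":0.15,"rx":-0.5,"ry":0,"rz":0},{"grip":1,"x":0,"y":-0.05,"z":0.15,"rx":-0.5,"ry":0,"rz":0},{"grip":0.8,"x":0,"y":-0.05,"z":0.15,"rx":-0.5,"ry":0,"rz":0},{"grip":0.7,"x":0,"y":-0.05,"z":0.15,"rx":-0.5,"ry":0,"rz":0},{"grip":0.6,"x":0,"y":-0.05,"z":0.15,"rx":-0.5,"ry":0,"rz":0},{"grip":0.5,"x":0,"y":-0.05,"z":0.15,"rx":-0.5,"ry":0,"rz":0},{"grip":0.5,"x":0,"y":-0.05,"z":0.15,"rx":-0.5,"ry":0,"rz":0},{"grip":0.5,"x":0,"y":-0.05,"z":0.15,"rx":-0.5,"ry":0,"rz":0}]}}

```text
clock: 11.7
ee_pos: [0.538, -0.1929, 0.2049]
eef_rot: [-1.91, 0.002, 0.239]
wrist_force: [-0.4, 0.6, -0.3]
width: 0.0457
```

Run:
```python
from h import *
st()
c=cam('side');cv2.imwrite('pics/s9.png',cv2.resize(c['img'][110:250,260:400],None,fx=4.2,fy=4.2,interpolation=cv2.INTER_CUBIC))
```

```text
t 11.7 p [ 0.538  -0.1929  0.2049] rpy [-1.0942e+02  1.0000e-01  1.3670e+01] F [-0.43  0.59 -0.28] w 0.0457 grasp [ 0.5433 -0.2153  0.1399] q [-0.45  0.17  1.82 -0.32  0.96 -2.1 ]
```

View pics/s9.png

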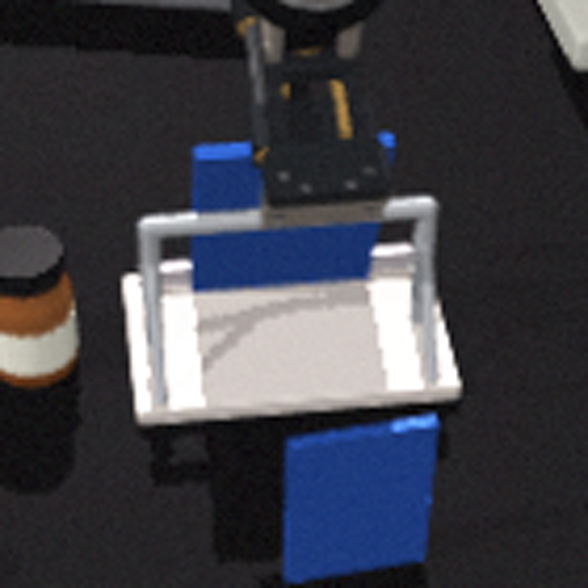

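{"fn": "send_rows", "kwargs": {"rows": [{"grip":0.5,"x":0,"y":-2,"z":0,"rx":0,"ry":0,"rz":0},{"grip":0.5,"x":0,"y":-5,"z":0,"rx":0,"ry":0,"rz":0},{"grip":0.5,"x":0,"y":-9,"z":0,"rx":0,"ry":0,"rz":0},{"grip":0.5,"x":0,"y":-13,"z":0,"rx":0,"ry":0,"rz":0},{"grip":0.5,"x":0,"y":-15,"z":0,"rx":0,"ry":0,"rz":0},{"grip":0.5,"x":0,"y":-15,"z":0,"rx":0,"ry":0,"rz":0}]}}

```text
clock: 12.35
ee_pos: [0.5277, -0.1442, 0.3505]
eef_rot: [-1.914, -0.004, 0.24]
wrist_force: [0.4, -0.3, 0.5]
width: 0.0459
```

Run:
```python
from h import *
st()
bt=fr(U,UY,[0,.08,.087]);print(bt,loc(np.array([.51,.32,0]),U,UY))
c=cam('side');t=cam('top');cv2.imwrite('pics/s10.png',cv2.resize(c['img'][100:250,250:400],None,fx=4,fy=4,interpolation=cv2.INTER_CUBIC))
cv2.imwrite('pics/t10.png',t['img'])
for a,b in(([163,240],[293,372]),([78,181],[222,450])): print(tri(t,[a],c,[b]))
plan([bt[0],bt[1],.087+.09],13.6-90,0,.088)
plan([bt[0],bt[1],.087+.09],13.6,0,.088)
```

```text
t 12.35 p [ 0.5277 -0.1442  0.3505] rpy [-109.65   -0.24   13.74] F [ 0.41 -0.35  0.48] w 0.0459 grasp [ 0.5335 -0.1666  0.2855] q [-0.37 -0.03  1.72 -0.29  1.25 -2.11]
[0.53448863 0.26575688 0.087     ] [-0.01104715  0.13848051  0.        ]
(array([0.53478061, 0.33576681, 0.12467117]), np.float64(0.022095528099113693))
(array([0.61419043, 0.48311335, 0.1999973 ]), np.float64(0.007767153268603052))
tcp target [0.5345 0.2658 0.265 ] xyz cm [10.51 -5.57 40.07] rot deg [15.3  89.16 15.12]
tcp target [0.5345 0.2658 0.265 ] xyz cm [10.51 -5.57 40.07] rot deg [19.38  0.1  -0.11]
```

View pics/s10.png

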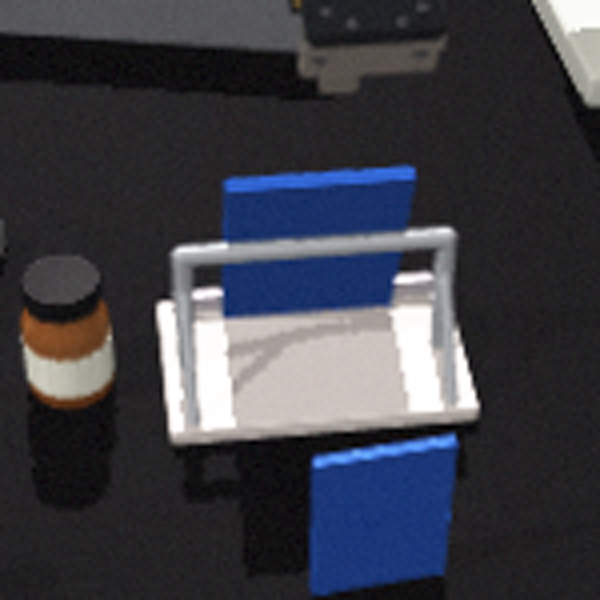

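View pics/t10.png

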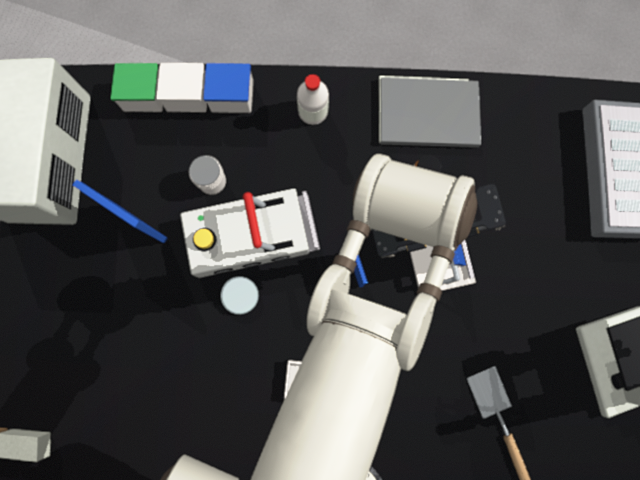

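{"fn": "send_rows", "kwargs": {"rows": [{"grip":1,"x":1,"y":-1.2,"z":3.5,"rx":5,"ry":0,"rz":0},{"grip":1,"x":2.2,"y":-2.8,"z":8,"rx":12,"ry":0,"rz":0},{"grip":1,"x":3.4,"y":-4.4,"z":12,"rx":19.4,"ry":0,"rz":0},{"grip":1,"x":4.6,"y":-6,"z":16,"rx":19.4,"ry":0,"rz":0},{"grip":1,"x":5.8,"y":-7.6,"z":20,"rx":19.4,"ry":0,"rz":0},{"grip":1,"x":7,"y":-9.2,"z":24,"rx":19.4,"ry":0,"rz":0},{"grip":1,"x":8.2,"y":-10.8,"z":28,"rx":19.4,"ry":0,"rz":0},{"grip":1,"x":9.4,"y":-12.2,"z":32,"rx":19.4,"ry":0,"rz":0}]}}

```text
clock: 13.25
ee_pos: [0.5364, 0.2118, 0.3524]
eef_rot: [-1.571, 0.005, 0.238]
wrist_force: [1.5, 0.2, 0.3]
width: 0.0001
```

Run:
```python
from h import *
st()
bt=fr(U,UY,[0,.08,.087])
plan([bt[0],bt[1],.26],13.6-90,0,.088)
```

```text
t 13.25 p [0.5364 0.2118 0.3524] rpy [-90.     0.31  13.62] F [1.5  0.18 0.3 ] w 0.0001 grasp [0.5361 0.2117 0.2834] q [ 0.17  0.14  1.52 -0.    1.49 -1.64]
tcp target [0.5345 0.2658 0.348 ] xyz cm [1.09 0.44 5.29] rot deg [ 0.25 90.02 -0.25]
```

{"fn": "send_rows", "kwargs": {"rows": [{"grip":1,"x":0,"y":0,"z":1,"rx":0,"ry":8,"rz":0},{"grip":1,"x":0.3,"y":0,"z":2,"rx":0,"ry":16,"rz":0},{"grip":1,"x":0.5,"y":0,"z":3,"rx":0,"ry":24,"rz":0},{"grip":1,"x":0.8,"y":0,"z":4,"rx":0,"ry":32,"rz":0},{"grip":1,"x":1.1,"y":0,"z":5.3,"rx":0,"ry":40,"rz":0},{"grip":1,"x":1.1,"y":0,"z":5.3,"rx":0,"ry":48,"rz":0},{"grip":1,"x":1.1,"y":0,"z":5.3,"rx":0,"ry":56,"rz":0},{"grip":1,"x":1.1,"y":0,"z":5.3,"rx":0,"ry":64,"rz":0}]}}

```text
clock: 14.05
ee_pos: [0.5347, 0.2641, 0.3518]
eef_rot: [-1.577, 0.003, -0.885]
wrist_force: [-0.1, -0.4, 0.5]
width: 0.0001
```

{"fn": "send_rows", "kwargs": {"rows": [{"grip":1,"x":0,"y":0,"z":0,"rx":0,"ry":8,"rz":0},{"grip":1,"x":0,"y":0,"z":0,"rx":0,"ry":16,"rz":0},{"grip":1,"x":0,"y":0,"z":0,"rx":0,"ry":24,"rz":0},{"grip":1,"x":0,"y":0,"z":0,"rx":0,"ry":26,"rz":0},{"grip":1,"x":0,"y":0,"z":0,"rx":0,"ry":26,"rz":0},{"grip":1,"x":0,"y":0,"z":0,"rx":0,"ry":26,"rz":0}]}}

```text
clock: 14.65
ee_pos: [0.5349, 0.2642, 0.353]
eef_rot: [-1.576, -0.0, -1.332]
wrist_force: [0.3, -0.5, 0.2]
width: 0.0005
```

Run:
```python
from h import *
st()
bt=fr(U,UY,[0,.08,.087])
plan([bt[0],bt[1],.105],13.6-90,0,.088)
c=cam('side');cv2.imwrite('pics/s11.png',cv2.resize(c['img'][180:480,180:400],None,fx=2,fy=2))
```

```text
t 14.65 p [0.5349 0.2642 0.353 ] rpy [-9.028e+01 -1.000e-02 -7.631e+01] F [ 0.3  -0.54  0.25] w 0.0005 grasp [0.5345 0.2641 0.284 ] q [ 0.26  0.19  1.46 -0.    1.49  0.02]
tcp target [0.5345 0.2658 0.193 ] xyz cm [-0.16 16.    0.08] rot deg [0.28 0.09 0.01]
```

View pics/s11.png

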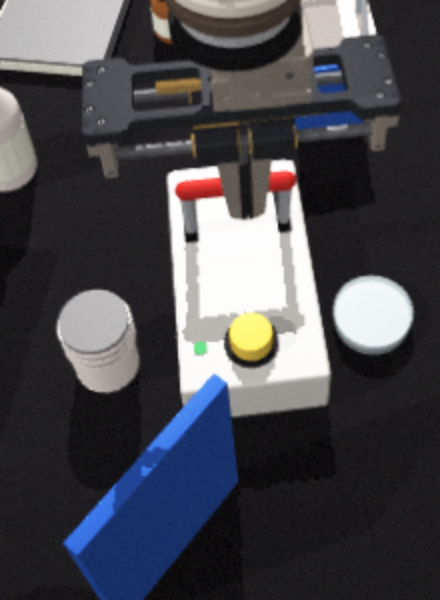

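{"fn": "send_rows", "kwargs": {"rows": [{"grip":1,"x":-0.2,"y":3,"z":0,"rx":0.3,"ry":0,"rz":0},{"grip":1,"x":-0.2,"y":6.5,"z":0,"rx":0.3,"ry":0,"rz":0},{"grip":1,"x":-0.2,"y":10,"z":0,"rx":0.3,"ry":0,"rz":0},{"grip":1,"x":-0.2,"y":13,"z":0,"rx":0.3,"ry":0,"rz":0},{"grip":1,"x":-0.2,"y":15,"z":0,"rx":0.3,"ry":0,"rz":0},{"grip":1,"x":-0.2,"y":16,"z":0,"rx":0.3,"ry":0,"rz":0},{"grip":1,"x":-0.2,"y":16,"z":0,"rx":0.3,"ry":0,"rz":0},{"grip":1,"x":-0.2,"y":16,"z":0,"rx":0.3,"ry":0,"rz":0}]}}

```text
clock: 15.5
ee_pos: [0.5349, 0.2667, 0.196]
eef_rot: [-1.566, 0.0, -1.332]
wrist_force: [0.6, 0.1, 0.8]
width: 0.0003
```

Run:
```python
from h import *
st()
bt=fr(U,UY,[0,.08,.087])
plan([bt[0],bt[1],.087],13.6-90,0,.088)
c=cam('side');cv2.imwrite('pics/s12.png',cv2.resize(c['img'][180:480,180:400],None,fx=2,fy=2))
```

```text
t 15.5 p [0.5349 0.2667 0.196 ] rpy [-89.72   0.   -76.32] F [0.6  0.11 0.78] w 0.0003 grasp [0.5352 0.2667 0.127 ] q [ 0.26  0.31  1.63 -0.    1.19  0.02]
tcp target [0.5345 0.2658 0.175 ] xyz cm [ 0.08  2.1  -0.07] rot deg [-0.28  0.08 -0.  ]
```

View pics/s12.png

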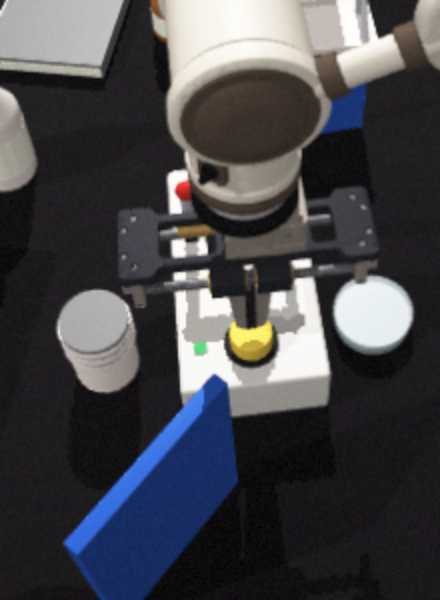

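{"fn": "send_rows", "kwargs": {"rows": [{"grip":1,"x":0,"y":1,"z":0,"rx":0,"ry":0,"rz":0},{"grip":1,"x":0,"y":1.8,"z":0,"rx":0,"ry":0,"rz":0},{"grip":1,"x":0,"y":2.2,"z":0,"rx":0,"ry":0,"rz":0},{"grip":1,"x":0,"y":2.6,"z":0,"rx":0,"ry":0,"rz":0},{"grip":1,"x":0,"y":2.9,"z":0,"rx":0,"ry":0,"rz":0},{"grip":1,"x":0,"y":3,"z":0,"rx":0,"ry":0,"rz":0},{"grip":1,"x":0,"y":3,"z":0,"rx":0,"ry":0,"rz":0}]}}

```text
clock: 16.25
ee_pos: [0.5344, 0.2666, 0.1656]
eef_rot: [-1.568, -0.0, -1.332]
wrist_force: [-2.2, -1.6, 5.2]
width: 0.0005
```

Run:
```python
from h import *
st()
c=cam('side');cv2.imwrite('pics/s13.png',cv2.resize(c['img'][180:480,180:400],None,fx=2,fy=2))
```

```text
t 16.25 p [0.5344 0.2666 0.1656] rpy [-8.983e+01 -1.000e-02 -7.632e+01] F [-2.23 -1.6   5.21] w 0.0005 grasp [0.5346 0.2666 0.0966] q [ 0.26  0.35  1.65 -0.    1.14  0.02]
```

View pics/s13.png

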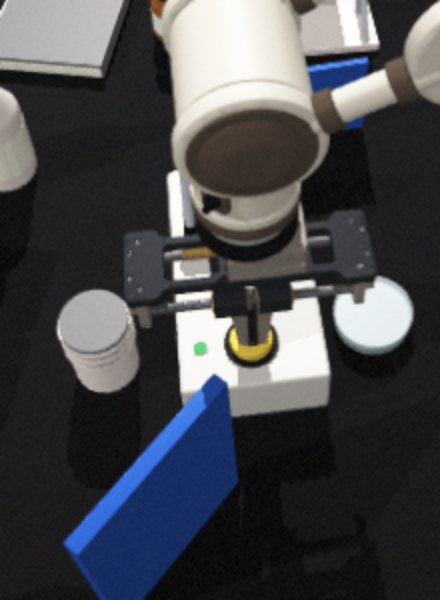

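{"fn": "send_rows", "kwargs": {"rows": [{"grip":1,"x":0,"y":-1,"z":0,"rx":0,"ry":0,"rz":0},{"grip":1,"x":0,"y":-4,"z":0,"rx":0,"ry":0,"rz":0},{"grip":1,"x":0,"y":-8,"z":0,"rx":0,"ry":0,"rz":0},{"grip":1,"x":0,"y":-12,"z":0,"rx":0,"ry":0,"rz":0},{"grip":1,"x":0,"y":-16,"z":0,"rx":0,"ry":-8,"rz":0},{"grip":1,"x":0,"y":-18,"z":0,"rx":0,"ry":-16,"rz":0},{"grip":0.8,"x":0,"y":-18,"z":0,"rx":0,"ry":-24,"rz":0},{"grip":0.7,"x":0,"y":-18,"z":0,"rx":0,"ry":-32,"rz":0}]}}

```text
clock: 17.1
ee_pos: [0.534, 0.2665, 0.3465]
eef_rot: [-1.566, -0.003, -0.768]
wrist_force: [0.7, 0.0, -0.3]
width: 0.0141
```

Run:
```python
from h import *
st()
c=cam('side');t=cam('top');cv2.imwrite('pics/s14.png',c['img']);cv2.imwrite('pics/t14.png',t['img'])
for n,k in(('s',c),('t',t)):
  for b in blobs(k,'red',20): print(n,b[0],b[1],cv2.boxPoints(b[2]).round(1).tolist())
print('pred',proj(c,[fr(U,UY,[0,-.142,.093])]),proj(t,[fr(U,UY,[0,-.142,.093])]))
```

```text
t 17.1 p [0.534  0.2665 0.3465] rpy [-89.74  -0.17 -44.  ] F [ 0.72  0.04 -0.3 ] w 0.0141 grasp [0.5344 0.2665 0.2775] q [ 0.26  0.19  1.48 -0.    1.47 -0.54]
s [166.44736842 216.95419103] 171.0 [[159.0, 209.0], [174.0, 209.0], [174.0, 224.0], [159.0, 224.0]]
t [313.33790524 212.55361596] 401.0 [[303.20001220703125, 186.8000030517578], [311.70001220703125, 185.0], [323.5, 238.1999969482422], [315.0, 240.10000610351562]]
t [312.07212476  81.13937622] 171.0 [[305.0, 74.0], [320.0, 74.0], [320.0, 89.0], [305.0, 89.0]]
pred [[295.11833228 245.2134717 ]] [[313.29848959 214.26130378]]
```

View pics/s14.png

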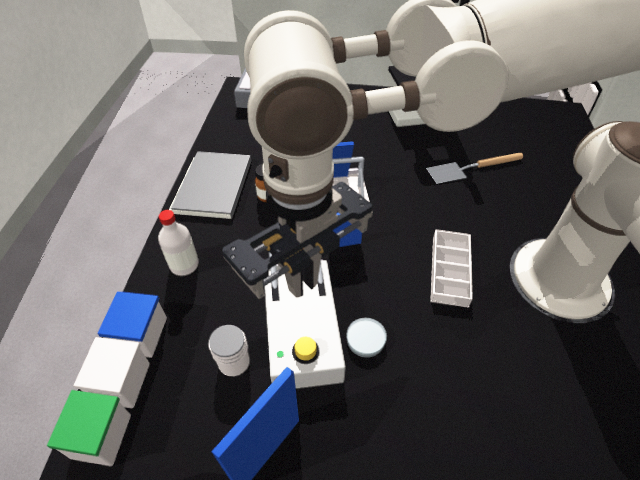

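View pics/t14.png

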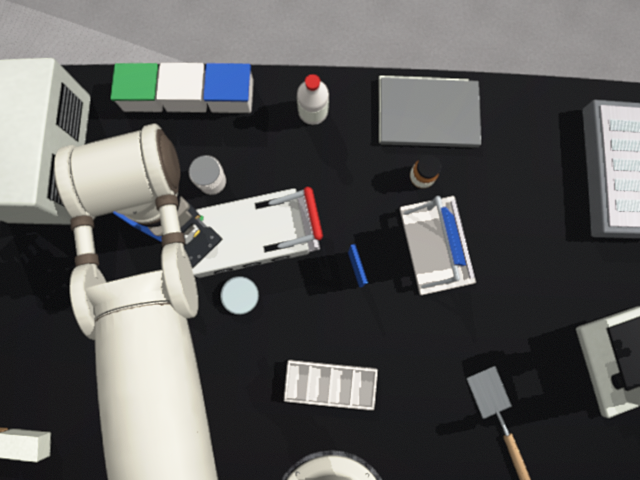

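Run:
```python
from h import *
t=cam('top');print(onz(t,[[313.3,212.6]],.096), fr(U,UY,[0,-.142,.093]))
b=fr(U,UY,[0,-.142,.096])
plan([b[0],b[1],.22],13.6)
```

```text
[[0.58942258 0.05003029 0.096     ]] [0.58669018 0.04998154 0.093     ]
tcp target [0.5867 0.05   0.289 ] xyz cm [ 18.94   5.6  -11.73] rot deg [ -0.09 -58.1    0.16]
```

{"fn": "send_rows", "kwargs": {"rows": [{"grip":0.5,"x":1.5,"y":0,"z":-1,"rx":0,"ry":-8,"rz":0},{"grip":0.5,"x":4,"y":0,"z":-2.5,"rx":0,"ry":-16,"rz":0},{"grip":0.5,"x":7,"y":0,"z":-4,"rx":0,"ry":-24,"rz":0},{"grip":0.5,"x":10,"y":0,"z":-6,"rx":0,"ry":-32,"rz":0},{"grip":0.5,"x":13,"y":1,"z":-8,"rx":0,"ry":-40,"rz":0},{"grip":0.5,"x":16,"y":2,"z":-10,"rx":0,"ry":-48,"rz":0},{"grip":0.5,"x":19,"y":4,"z":-11.7,"rx":0,"ry":-56,"rz":0},{"grip":0.5,"x":19,"y":5.6,"z":-11.7,"rx":0,"ry":-58,"rz":0}]}}

```text
clock: 18.05
ee_pos: [0.5887, 0.0462, 0.2879]
eef_rot: [-1.572, -0.003, 0.234]
wrist_force: [-0.1, 0.3, 0.4]
width: 0.0458
```

{"fn": "send_rows", "kwargs": {"rows": [{"grip":0.5,"x":0,"y":0,"z":0,"rx":0,"ry":0,"rz":0},{"grip":0.5,"x":0,"y":0,"z":0,"rx":0,"ry":0,"rz":0}]}}

```text
clock: 18.25
ee_pos: [0.588, 0.0503, 0.2891]
eef_rot: [-1.57, -0.003, 0.236]
wrist_force: [-0.8, 0.1, 0.8]
width: 0.0459
```

Run:
```python
from h import *
st()
b=fr(U,UY,[0,-.142,.096])
plan(b,13.6)
c=cam('side');t=cam('top')
for n,k in(('s',c),('t',t)):
  for q in blobs(k,'red',20): print(n,q[0],q[1])
cv2.imwrite('pics/s15.png',cv2.resize(c['img'][150:350,220:420],None,fx=3,fy=3));cv2.imwrite('pics/t15.png',cv2.resize(t['img'][140:300,220:420],None,fx=3.5,fy=3.5))
```

```text
t 18.25 p [0.588  0.0503 0.2891] rpy [-89.98  -0.16  13.52] F [-0.85  0.1   0.76] w 0.0459 grasp [0.5881 0.0503 0.2201] q [-0.12  0.21  1.57  0.    1.36 -1.93]
tcp target [0.5867 0.05   0.165 ] xyz cm [-0.16 12.41 -0.  ] rot deg [-0.02 -0.08  0.16]
s [293.10451306 244.50870942] 421.0
s [166.49321705 216.96027132] 172.0
t [315.01129944 219.8460452 ] 236.0
t [312.07212476  81.13937622] 171.0
```

View pics/s15.png

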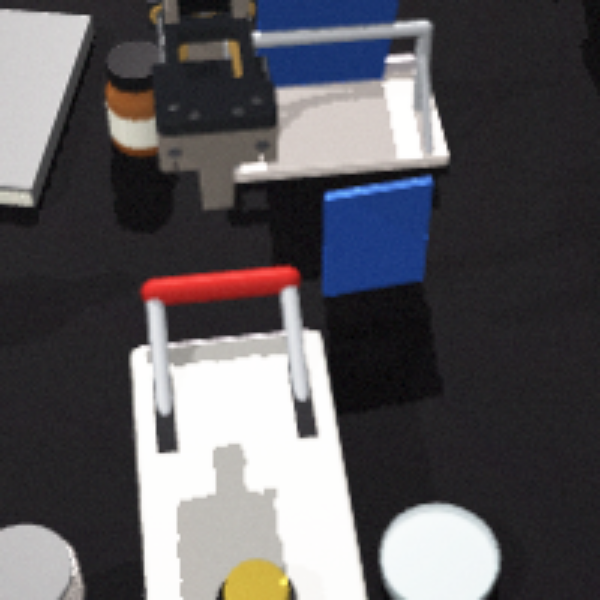

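View pics/t15.png

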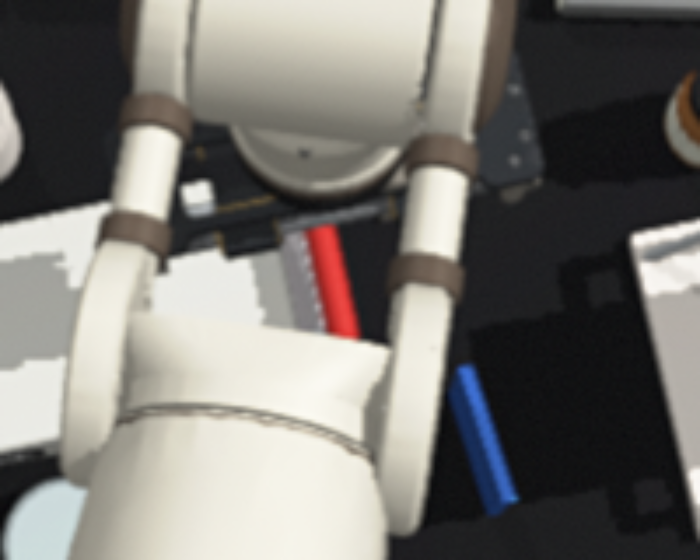

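{"fn": "send_rows", "kwargs": {"rows": [{"grip":0.5,"x":0,"y":3,"z":0,"rx":0,"ry":0,"rz":0},{"grip":0.5,"x":0,"y":6,"z":0,"rx":0,"ry":0,"rz":0},{"grip":0.5,"x":0,"y":9,"z":0,"rx":0,"ry":0,"rz":0},{"grip":0.5,"x":0,"y":11,"z":0,"rx":0,"ry":0,"rz":0},{"grip":0.5,"x":0,"y":12.4,"z":0,"rx":0,"ry":0,"rz":0},{"grip":0.5,"x":0,"y":12.4,"z":0,"rx":0,"ry":0,"rz":0},{"grip":0.6,"x":0,"y":12.4,"z":0,"rx":0,"ry":0,"rz":0},{"grip":0.72,"x":0,"y":12.4,"z":0,"rx":0,"ry":0,"rz":0}]}}

```text
clock: 19.15
ee_pos: [0.5896, 0.0501, 0.1668]
eef_rot: [-1.572, -0.006, 0.239]
wrist_force: [0.3, -0.3, 0.2]
width: 0.0318
```

Run:
```python
from h import *
st()
c=cam('side');cv2.imwrite('pics/s16.png',cv2.resize(c['img'][150:350,220:420],None,fx=3,fy=3))
s=status.get_state()
base=(np.array(s['ee_pos']),Ro.from_euler('xyz',s['eef_rot']))
for th in (1.4,1.2,1.0,.8,.6,.4,.2,.05,-.05):
    a=.22-th; y=-.05+.1*np.sin(a); z=.055+.1*np.cos(a)
    print(th,end=' ');plan(fr(U,UY,[.0,y,z+.003]),13.6)
```

```text
t 19.15 p [0.5896 0.0501 0.1668] rpy [-90.07  -0.37  13.67] F [ 0.34 -0.35  0.16] w 0.0318 grasp [0.5901 0.0501 0.0978] q [-0.12  0.34  1.67  0.    1.13 -1.93]
1.4 tcp target [0.5868 0.0495 0.1651] xyz cm [-0.28  0.16  0.01] rot deg [0.06 0.07 0.36]
1.2 tcp target [0.5846 0.0587 0.1827] xyz cm [-0.27 -1.6   0.95] rot deg [0.06 0.07 0.36]
1.0 tcp target [0.5816 0.071  0.1981] xyz cm [-0.26 -3.14  2.22] rot deg [0.06 0.07 0.36]
0.8 tcp target [0.5779 0.0861 0.2106] xyz cm [-0.25 -4.39  3.78] rot deg [0.06 0.07 0.36]
0.6 tcp target [0.5738 0.1033 0.2199] xyz cm [-0.24 -5.32  5.55] rot deg [0.06 0.07 0.36]
0.4 tcp target [0.5693 0.122  0.2254] xyz cm [-0.24 -5.87  7.46] rot deg [0.06 0.07 0.36]
0.2 tcp target [0.5646 0.1413 0.227 ] xyz cm [-0.23 -6.03  9.45] rot deg [0.06 0.07 0.36]
0.05 tcp target [0.5611 0.1558 0.2256] xyz cm [-0.23 -5.89 10.95] rot deg [0.06 0.07 0.36]
-0.05 tcp target [0.5588 0.1653 0.2234] xyz cm [-0.23 -5.68 11.92] rot deg [0.06 0.07 0.36]
```

View pics/s16.png

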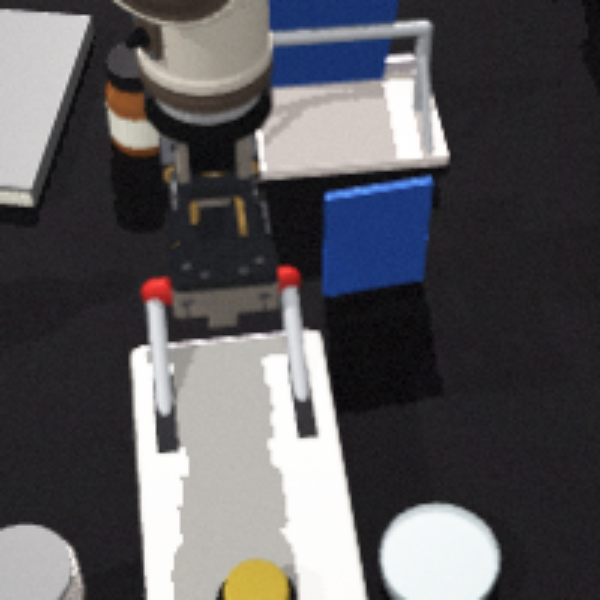

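{"fn": "send_rows", "kwargs": {"rows": [{"grip":0.72,"x":0,"y":0,"z":0,"rx":0,"ry":0,"rz":0},{"grip":0.72,"x":0,"y":-0.7,"z":0.45,"rx":0,"ry":0,"rz":0.3},{"grip":0.72,"x":0,"y":-1.6,"z":0.95,"rx":0,"ry":0,"rz":0.3},{"grip":0.72,"x":0,"y":-2.4,"z":1.55,"rx":0,"ry":0,"rz":0.3},{"grip":0.72,"x":0,"y":-3.1,"z":2.2,"rx":0,"ry":0,"rz":0.3},{"grip":0.72,"x":0,"y":-3.8,"z":3,"rx":0,"ry":0,"rz":0.3},{"grip":0.72,"x":0,"y":-4.4,"z":3.8,"rx":0,"ry":0,"rz":0.3},{"grip":0.72,"x":0,"y":-4.4,"z":3.8,"rx":0,"ry":0,"rz":0.3}]}}

```text
clock: 20.0
ee_pos: [0.5815, 0.0866, 0.2132]
eef_rot: [-1.575, -0.005, 0.239]
wrist_force: [0.7, -4.2, 3.2]
width: 0.0256
```

Run:
```python
from h import *
st()
c=cam('side');cv2.imwrite('pics/s17.png',cv2.resize(c['img'][150:350,220:420],None,fx=3,fy=3))
for th in (.6,.4,.2,.05,-.05,-.1):
    a=.22-th; y=-.05+.1*np.sin(a); z=.055+.1*np.cos(a)
    print(th,end=' ');plan(fr(U,UY,[.003,y,z+.003]),13.6)
```

```text
t 20.0 p [0.5815 0.0866 0.2132] rpy [-90.22  -0.28  13.68] F [ 0.73 -4.23  3.17] w 0.0256 grasp [0.5818 0.0864 0.1442] q [-0.06  0.27  1.65 -0.    1.22 -1.87]
0.6 tcp target [0.5767 0.1041 0.2199] xyz cm [-0.01 -0.78  1.79] rot deg [0.17 0.09 0.21]
0.4 tcp target [0.5722 0.1227 0.2254] xyz cm [-0.01 -1.34  3.7 ] rot deg [0.17 0.09 0.21]
0.2 tcp target [0.5675 0.1421 0.227 ] xyz cm [-0.   -1.51  5.69] rot deg [0.17 0.09 0.21]
0.05 tcp target [0.564  0.1566 0.2256] xyz cm [-0.   -1.37  7.19] rot deg [0.17 0.09 0.21]
-0.05 tcp target [0.5617 0.166  0.2234] xyz cm [-0.   -1.15  8.16] rot deg [0.17 0.09 0.21]
-0.1 tcp target [0.5606 0.1707 0.2219] xyz cm [-0.   -1.01  8.64] rot deg [0.17 0.09 0.21]
```

View pics/s17.png

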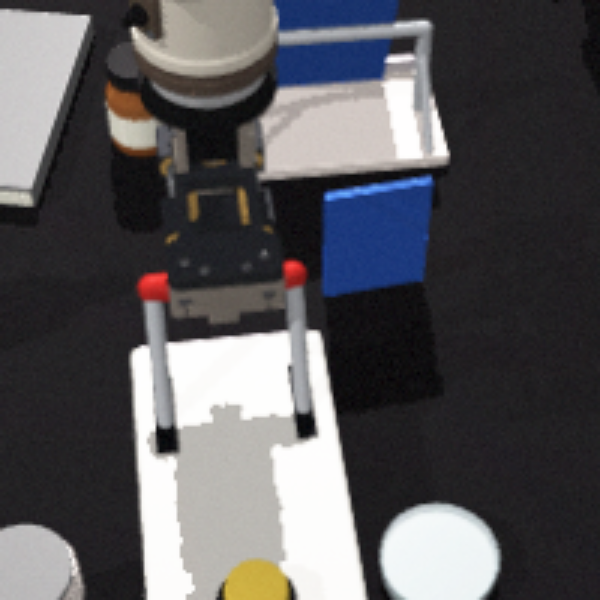

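{"fn": "send_rows", "kwargs": {"rows": [{"grip":0.72,"x":0,"y":-0.4,"z":0.9,"rx":0,"ry":0,"rz":0},{"grip":0.72,"x":0,"y":-0.8,"z":1.8,"rx":0,"ry":0,"rz":0},{"grip":0.72,"x":0,"y":-1.1,"z":2.7,"rx":0,"ry":0,"rz":0},{"grip":0.72,"x":0,"y":-1.3,"z":3.7,"rx":0,"ry":0,"rz":0},{"grip":0.72,"x":0,"y":-1.5,"z":4.7,"rx":0,"ry":0,"rz":0},{"grip":0.72,"x":0,"y":-1.5,"z":5.7,"rx":0,"ry":0,"rz":0},{"grip":0.72,"x":0,"y":-1.4,"z":6.7,"rx":0,"ry":0,"rz":0},{"grip":0.72,"x":0,"y":-1.4,"z":7.4,"rx":0,"ry":0,"rz":0}]}}

```text
clock: 20.85
ee_pos: [0.5613, 0.16, 0.2223]
eef_rot: [-1.57, 0.003, 0.239]
wrist_force: [0.1, -0.1, 0.2]
width: 0.0259
```

{"fn": "send_rows", "kwargs": {"rows": [{"grip":0.72,"x":0,"y":0,"z":0.2,"rx":0,"ry":0,"rz":0},{"grip":0.72,"x":0,"y":0,"z":0.2,"rx":0,"ry":0,"rz":0},{"grip":0.72,"x":0,"y":0,"z":0.2,"rx":0,"ry":0,"rz":0}]}}

```text
clock: 21.15
ee_pos: [0.5615, 0.1606, 0.2229]
eef_rot: [-1.571, 0.002, 0.238]
wrist_force: [0.4, 0.2, -0.2]
width: 0.026
```

Run:
```python
from h import *
st()
s=status.get_state();P=np.array(s['ee_pos']);print(loc(P,U,UY))
c=cam('side');cv2.imwrite('pics/s18.png',cv2.resize(c['img'][150:350,220:420],None,fx=3,fy=3))
```

```text
t 21.15 p [0.5615 0.1606 0.2229] rpy [-90.     0.11  13.65] F [ 0.43  0.21 -0.18] w 0.026 grasp [0.5614 0.1606 0.1539] q [ 0.07  0.25  1.65 -0.    1.24 -1.74]
[ 0.00156384 -0.02855335  0.22287942]
```

View pics/s18.png

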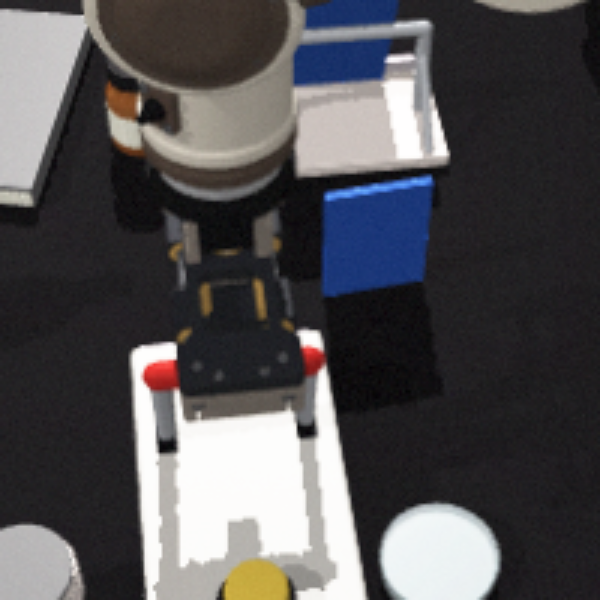

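{"fn": "send_rows", "kwargs": {"rows": [{"grip":0.6,"x":0,"y":0,"z":0,"rx":0,"ry":0,"rz":0},{"grip":0.5,"x":0,"y":0,"z":0,"rx":0,"ry":0,"rz":0},{"grip":0.5,"x":0,"y":-1,"z":0,"rx":0,"ry":0,"rz":0},{"grip":0.5,"x":0,"y":-3,"z":0,"rx":0,"ry":0,"rz":0},{"grip":0.5,"x":0,"y":-7,"z":0,"rx":0,"ry":0,"rz":0},{"grip":0.5,"x":0,"y":-11,"z":0,"rx":0,"ry":0,"rz":0},{"grip":0.5,"x":-2,"y":-15,"z":0,"rx":0,"ry":0,"rz":0},{"grip":0.5,"x":-7,"y":-17,"z":0,"rx":0,"ry":0,"rz":0}]}}

```text
clock: 22.0
ee_pos: [0.4988, 0.145, 0.3967]
eef_rot: [-1.572, -0.006, 0.238]
wrist_force: [-0.5, -0.0, 0.8]
width: 0.0461
```

{"fn": "send_rows", "kwargs": {"rows": [{"grip":0.5,"x":-4,"y":0,"z":0,"rx":0,"ry":0,"rz":0},{"grip":0.5,"x":-8,"y":0,"z":0,"rx":0,"ry":0,"rz":0},{"grip":0.5,"x":-12,"y":0,"z":0,"rx":0,"ry":0,"rz":0},{"grip":0.5,"x":-12,"y":0,"z":0,"rx":0,"ry":0,"rz":0},{"grip":0.5,"x":-12,"y":0,"z":0,"rx":0,"ry":0,"rz":0}]}}

```text
clock: 22.5
ee_pos: [0.3804, 0.1168, 0.393]
eef_rot: [-1.571, -0.001, 0.238]
wrist_force: [0.1, -0.0, 0.2]
width: 0.0463
```

Run:
```python
from h import *
st()
c=cam('side');t=cam('top');cv2.imwrite('pics/s19.png',c['img']);cv2.imwrite('pics/t19.png',t['img'])
for n,k in(('s',c),('t',t)):
  for q in blobs(k,'red',20)+blobs(k,'blue',100): print(n,q[0].round(1),q[1])
cv2.imwrite('pics/sr19.png',cv2.resize(c['img'][130:230,280:390],None,fx=5,fy=5,interpolation=cv2.INTER_CUBIC))
```

```text
t 22.5 p [0.3804 0.1168 0.393 ] rpy [-9.004e+01 -6.000e-02  1.365e+01] F [ 0.13 -0.05  0.18] w 0.0463 grasp [0.3805 0.1168 0.324 ] q [-0.01 -0.37  1.91 -0.    1.6  -1.82]
s [297.3 272.3] 454.5
s [166.5 217. ] 172.0
s [259.3 429.9] 4859.0
s [128.5 315.7] 2024.0
s [344.6 227.9] 1222.5
s [326.7 170.4] 501.0
s [329.1 150.3] 701.5
t [251.9 218.1] 378.5
t [312.1  81.2] 170.0
t [357.2 265.5] 392.5
t [453.2 237.2] 531.5
t [119.6 211.4] 977.0
t [226.5  81.9] 1560.5
```

View pics/s19.png

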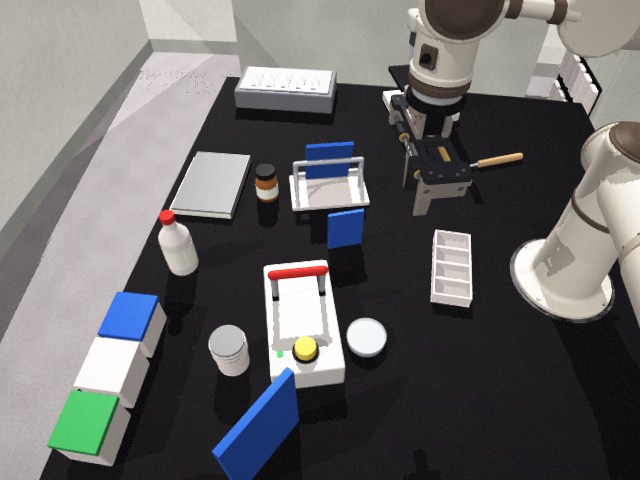

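View pics/t19.png

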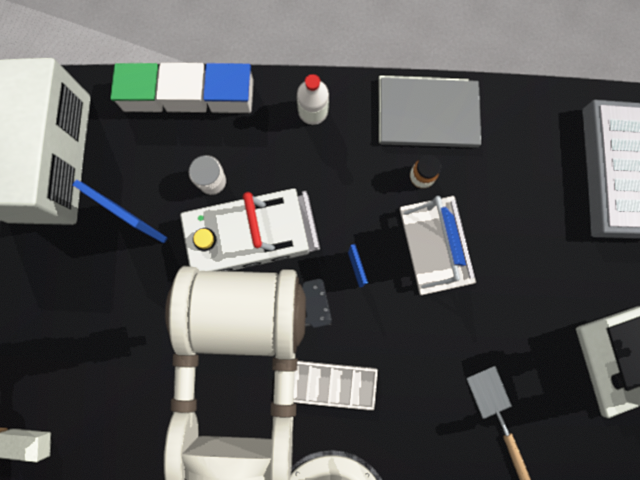

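View pics/sr19.png

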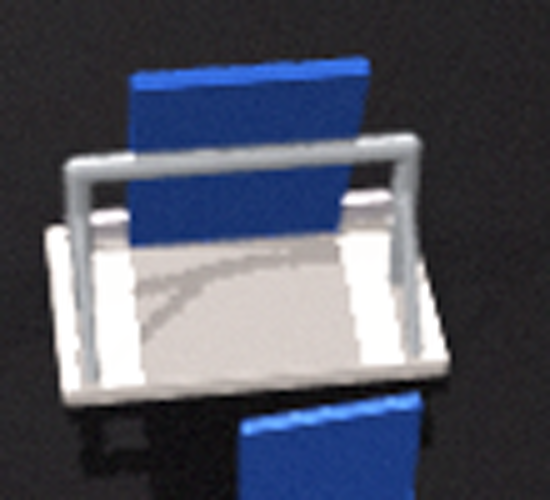

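Run:
```python
from h import *
c=cam('side');f=lambda x,y:[x/5+280,y/5+130]
p=onz(c,[f(131,82),f(369,66)],.155);print('top edge in rack frame',loc(p.mean(0)))
p=onz(c,[f(132,246),f(337,234)],.0123);print('foot back edge',loc(p.mean(0)))
from bench import order
print(order.close_job())
```

```text
top edge in rack frame [0.00037164 0.01359001 0.155     ]
foot back edge [-0.00039217 -0.03428894  0.0123    ]
the job is handed in; nothing more can be done
None
```

The job is done and handed in at about 22.6 s of the 62 s allowed.

1. **Shield:** I lifted the middle-sized shield straight out of its channel and set it on the rack. I slid its foot against the front lip until the contact force showed about 7 N, then tilted it back onto the rest bar and let go.
2. **Lever:** I pressed the test button about 9 mm and released it. The top picture showed the lever fully dropped, within about 3 mm of where it should be. I then raised the lever with the bar held loosely between the fingers until it stayed up by itself.

**Last checks**
- **Lever:** the red bar is back at its starting spot in the side picture, (297,272), with the gripper well away.
- **Shield:** it leans on the rack, centred to within about 1 mm by the measured edges. Its top edge is at the rack's y +14 mm, against about +16 mm expected.
- **Bystanders:** the pots, jar and dish stand where they were in the pictures.

**What disagreed:** the two cameras differed by 3 to 6 mm on where the lip and rest bar are, so I placed the foot by touch. The pictures show the shield resting on the bar, but I did not measure its contact with it.

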